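Change the filter in the microscope's lamp path

TASK

Change the filter behind the microscope: pull the filter holder out of the slot beside the lamp house and stand it fully down in an empty slot of the grey rack, then take the holder with the round handle from the rack and slide it fully home in the microscope's slot, its flange flat on the housing. Lower that one all the way down by hand rather than letting it drop, since its glass is fragile; leave the other holder in its place in the rack and do not push aside or knock over anything else on the bench.

Things in the scene. Friction and masses are not known exactly. Their poses are not given: they have to be found in the camera images.
- microscope: cream upright microscope, fixed (all in mm). Origin: on the bench under the middle of its filter slot; x along the slot, +y to the lamp house, -y to the stand. From +y to -y: cream vented lamp house 108 wide, y 153 to 29, top 125; dark filter housing 86 (x) x 50 (y), top 130; light tube, y -25 to -140, top 110; tall stand from y -132 to -445, 200 wide, 440 tall.
- lamp_slot (a point): middle of the filter slot's mouth, in the top face of the dark housing, 130 mm above the bench. The slot is 62 (x) x 8 (y) mm, 82 mm deep. A holder fully home rests with its flange on the housing's top, its origin 80 mm below this point.
- rack: grey block with four equal slots across its top for keeping filter holders upright, fixed (all in mm); 86 (x) x 200 (y) x 52 high. Origin: centre of its underside. The slots run along x and lie at y -75, -25, 25, 75; each 62 (x) x 8 (y), 40 deep. A holder stands on the slot's floor: its origin 12 above the bench. At the start the slots at y -25 and 75 are empty.
- rack_slot0 (a point): middle of the mouth of the rack slot at y = -75 mm, 52 mm above the bench
- rack_slot1 (a point): middle of the mouth of the rack slot at y = -25 mm, 52 mm above the bench
- rack_slot2 (a point): middle of the mouth of the rack slot at y = 25 mm, 52 mm above the bench
- rack_slot3 (a point): middle of the mouth of the rack slot at y = 75 mm, 52 mm above the bench
- old_filter: black filter holder 123 mm tall (all in mm): upright plate 60 (x) x 6 (y) x 80, its lowest 6 bevelled to 56 x 3; aluminium flange 78 x 16 x 5 on it (z 80 to 85); above, a rectangular handle 34 x 10 (y) x 40, grey glass in the plate. At the start fully home in the microscope's slot. About 110 g. Origin: centre of the plate's underside, z up, y through its thickness; same after a half turn.
- new_filter: black filter holder 123 mm tall (all in mm): upright plate 60 (x) x 6 (y) x 80, its lowest 6 bevelled to 56 x 3; aluminium flange 78 x 16 x 5 on it (z 80 to 85); above, a flat round handle 40 across, 10 thick (y), centre at z 105; frosted glass. At the start in rack slot y -75 or 25. About 110 g. Origin: centre of the plate's underside, z up, y through its thickness; same after a half turn.
- spare_filter: black filter holder 123 mm tall (all in mm): upright plate 60 (x) x 6 (y) x 80, its lowest 6 bevelled to 56 x 3; aluminium flange 78 x 16 x 5 on it (z 80 to 85); above, a rectangular handle 34 x 10 (y) x 40; solid plate without glass. Stands and stays in the other of rack slots y -75 and 25. Origin: centre of the plate's underside, z up, y through its thickness; same after a half turn.
- vial0: bystander: clear sample vial with white cap, 37 mm across, 66 mm tall; origin at the centre of its underside
- vial1: bystander: clear sample vial with white cap, 37 mm across, 66 mm tall; origin at the centre of its underside
- vial2: bystander: clear sample vial with white cap, 37 mm across, 66 mm tall; origin at the centre of its underside
- vial3: bystander: clear sample vial with white cap, 37 mm across, 66 mm tall; origin at the centre of its underside
- petri_dish: bystander: flat clear dish, 91 mm across, 15 mm tall; origin at the centre of its underside
- oil_bottle: bystander: small amber bottle, 32 mm across, 75 mm tall; origin at the centre of its underside
- slide_box: bystander: flat grey box 92 x 102 x 36 mm tall; origin at the centre of its underside
Mind the look-alikes: they are no part of the job. Leave any pink look-alike of the spare_filter alone.

How it is judged:
By the outcome, as a careful person would: the job done as asked, in the order asked, and still so for the second after the job is handed in, with the robot touching nothing.
It also fails if it takes over 69 s, if anything falls off the work surface, if the arm or the gripper's body presses on something with over 40 N, if the wrist force passes 120 N, or if a joint passes its speed limit or range.

ROBOT

A 6-joint arm with a two-finger parallel gripper is mounted at the origin on the work surface. World frame = base frame: x ahead of the robot, y to its left, z up, the work surface at z = 0. Lengths are in mm, angles in rad, forces in N, time in s.
With the tool pointing down it reaches from about 350 to 875 mm from the base axis. Payload 4.2 kg.
Tool frame: the origin (TCP) lies between the finger pads; the fingertips stand 17 mm ahead of it and the grasp point (between the pads) lies 2 mm behind it (nose_length is the distance from the TCP to the fingertips, in mm); z points along the fingers, y is the direction in which the jaws open and shut (so a half turn about z gives the same grasp; the last joint's range is limited). The gripper opens to 85 mm and grips with 20 to 120 N. Pads are 22 mm wide; open, the fingers measure 114 mm over their backs; the gripper's body (76 mm by 85 mm) begins 54 mm behind the grasp point. The pads swing forward as they close: fully open they stand 13 mm farther back than shut.
Start: joints at [-0.917, 0.385, 0.008, 0, -1.194, -0.259], TCP at [240.403, -576.893, 248.312] pointing down, gripper open.
Joint ranges: [-3.14, 3.14], [-1.21, 2.06], [-1.07, 1.41], [-3.16, 2.05], [-2.99, -0.16], [-3.1, 3.1]. Speed limits (rad/s): [2.79, 2.79, 3.14, 3.14, 3.14, 3.14].

INTERFACE

Orientations are given as a unit quaternion [x, y, z, w].
In Python, from bench import * gives the robot as it stands.
- The arm moves only by the tool jog_arm, never from a script. Its argument "increments" is a list of rows, each a list of 4 numbers: the shift along the tool's x, y, z in m, then the turn about the tool's z in degrees. A call has 1 to 10 rows; each row is the pose to reach, as a shift and turn from the pose measured when the call began, along the tool's axes at that moment; what a row does not reach only later rows make up. A row lasts 1/8 s, in which the tool goes at most 62.5 mm and 10.7 degrees, less where a joint would pass 70% of its speed; a pose out of reach is approached as far as the arm can. A call with a gripper value outside its range is refused whole. "hand" is the gripper's target within -1 to 1 (fully open at 1, half-way at 0, shut at -1), set as the call begins (left out, the last holds). The fingers move at their own pace and stop on an object; the grip force is fixed at half the most. Time passes only in rows, so rows that repeat a pose let the fingers close. It gives the time, the measured TCP pose, the force and the opening at its end, in the units of the state.
- read_state(): the state, without advancing time (a new reading comes with each control period).
- get_image(name): name is "scene" or "top"; returns the picture (384x512x3 uint8, red, green, blue); there is no depth.
- calibration(name): a dict with "fx", "fy", "cx", "cy" (pixels), "position" and "rotation" of the camera in the world. Camera axes: x right, y up, looking along -z (the intrinsics and any distortion apply to the point x, -y, -z); pixel columns grow to the right and rows downward; lengths in mm; the calibration is good to about 2 mm. A picture is of the moment at which its call begins. calibration takes no time and is no camera call.
- job_done(): hands the job in, once; it reports no verdict.
The state is a dict: "clock": time; "joints": joint angles; "joint_vel": joint speeds; "joint_efforts": joint torques, N m; "position": TCP position; "ee_rot": TCP orientation; "contact_force": force on the tool from outside, world axes, zero at the start; "wrist_torque": the same for the moment, N m; "gripper_width": finger opening in mm.
Only numpy, scipy, OpenCV 4.12 (cv2) and the standard library are available. Lean on these libraries where they do the work, as an engineer would, in place of code of your own. Each camera call takes 0.05 s, during which the arm holds its last target.

## Working session

There is one attempt and no reset: what is moved stays moved. The work goes in short steps, Python scripts to look and compute and a tool call to move; the robot and the scene stay as the last step left them, time stands still between calls to the robot, and variables do not carry over. Pictures are saved under pics/ and viewed, and the job is handed in when it is done.

Besides the shell and the picture viewer there is one more tool, called after ">>>" as name([rows], argument=value, ...), one row to a line, values as JSON. jog_arm: Moves the arm, as the interface text tells. Its arguments: {"type":"object","properties":{"increments":{"type":"array"},"hand":{"type":"number"}},"required":["increments"]}

```bash
ls; mkdir -p pics; python3 - <<'E'
from bench import *
import cv2
for n in ["scene","top"]:
    im=get_image(n); cv2.imwrite(f"pics/{n}0.png",im[:,:,::-1])
    c=calibration(n); print(n,c)
s=read_state(); print(s)
E
```

```text
pics
scene {'fx': 461.4454676953341, 'fy': 461.4454676953341, 'cx': 261.16274137212, 'cy': 186.3953662008345, 'position': array([1457.83603255,  350.05766785,  688.90357154]), 'rotation': array([0.29655378, 0.37643399, 0.68513475, 0.54858334])}
top {'fx': 454.504928817147, 'fy': 454.504928817147, 'cx': 246.3874581739589, 'cy': 193.50569263842553, 'position': array([364.24818415, 138.79061436, 976.59962552]), 'rotation': array([ 0.07311761, -0.06902888, -0.6964627 ,  0.71051287])}
{'clock': 0.1, 'joints': array([-9.17440231e-01,  3.85507901e-01,  6.77496611e-03, -3.97958518e-04,
       -1.19404516e+00, -2.58611243e-01]), 'joint_vel': array([-0.00063593, -0.00174132,  0.00275873,  0.00090901, -0.00059937,
       -0.0020618 ]), 'joint_efforts': array([-4.44693005e-04, -3.93321419e+01,  1.88928187e+01,  4.19797406e+00,
       -2.61732894e-03, -3.68970859e-06]), 'position': array([ 240.18472509, -576.477178  ,  247.32429223]), 'ee_rot': array([-1.96021387e-01,  9.80599102e-01,  9.71086989e-04, -2.70277505e-04]), 'contact_force': array([ 0.49644355, -0.4601869 , -0.38658656]), 'wrist_torque': array([-0.00243331,  0.00128396, -0.02656381]), 'gripper_width': 85.63915848826646}
```

View pics/scene0.png

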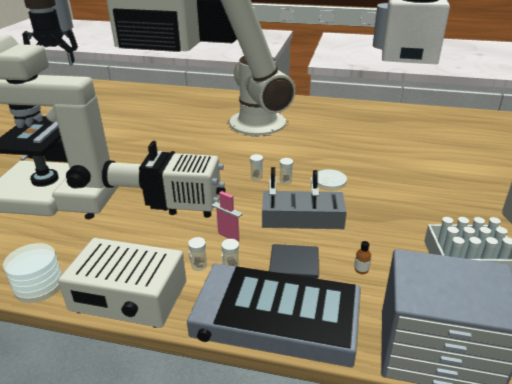

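View pics/top0.png

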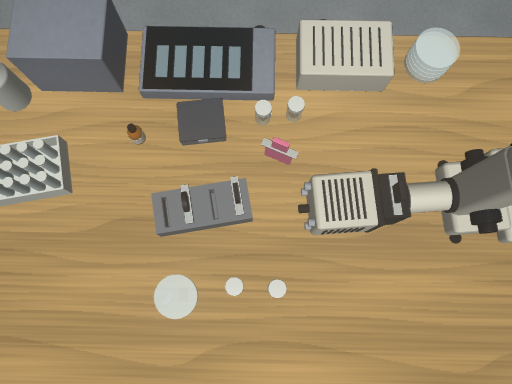

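The scene shows the microscope at left (slot near pixel 152,160), the rack (~305,210) with two holders, and a pink look-alike standing between them. In the top view the rack spans 152–252 × 180–235, with the microscope housing near (395,198). I'll zoom in for the corners.

```bash
cat > h.py <<'E'
import numpy as np
from scipy.spatial.transform import Rotation as R
from bench import *
import cv2
def proj(n,P):
    c=calibration(n); P=np.atleast_2d(P)
    q=R.from_quat(c["rotation"]).inv().apply(P-c["position"])
    return np.c_[c["cx"]+c["fx"]*q[:,0]/-q[:,2], c["cy"]-c["fy"]*q[:,1]/-q[:,2]]
def back(n,uv,z):
    c=calibration(n); uv=np.atleast_2d(uv)
    d=np.c_[(uv[:,0]-c["cx"])/c["fx"],-(uv[:,1]-c["cy"])/c["fy"],-np.ones(len(uv))]
    d=R.from_quat(c["rotation"]).apply(d)
    t=(np.asarray(z)-c["position"][2])/d[:,2]
    return c["position"]+d*t[:,None] if np.ndim(t) else c["position"]+d*t
def crop(fn,x0,y0,w,h,s,out):
    im=cv2.imread(fn)[y0:y0+h,x0:x0+w]; cv2.imwrite(out,cv2.resize(im,None,fx=s,fy=s,interpolation=cv2.INTER_CUBIC))
E
python3 - <<'E'
from h import *
crop("pics/top0.png",145,170,115,75,6,"pics/a1.png")
crop("pics/top0.png",295,160,125,85,6,"pics/a2.png")
crop("pics/scene0.png",255,160,100,75,7,"pics/a3.png")
crop("pics/scene0.png",130,135,115,110,5,"pics/a4.png")
E
```

```text
(no output)
```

View pics/a1.png

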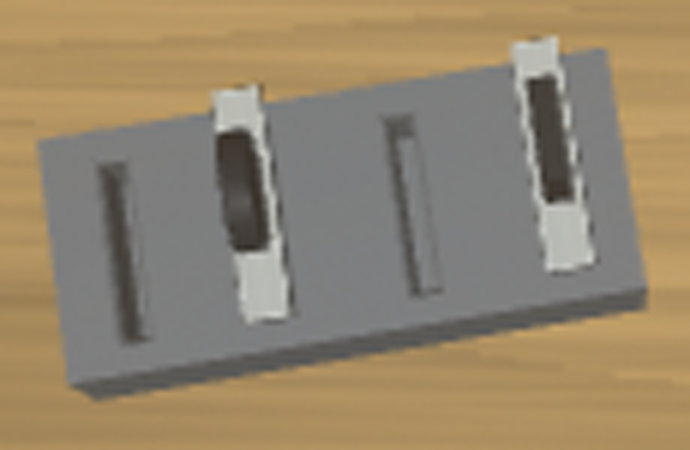

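View pics/a2.png

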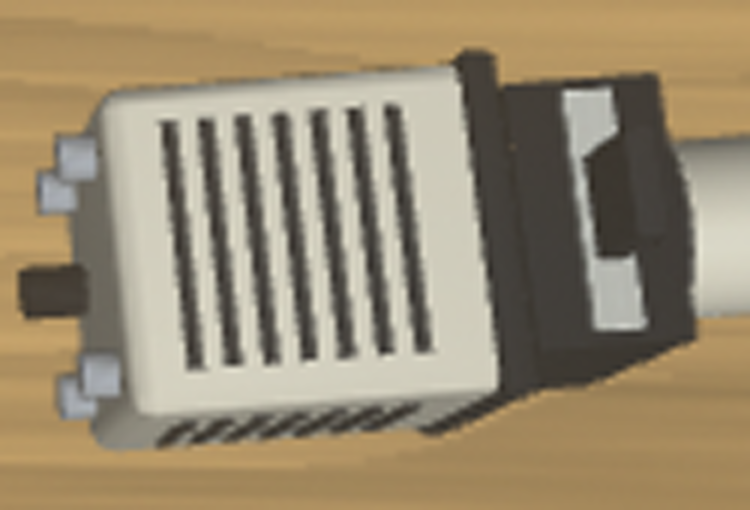

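View pics/a3.png

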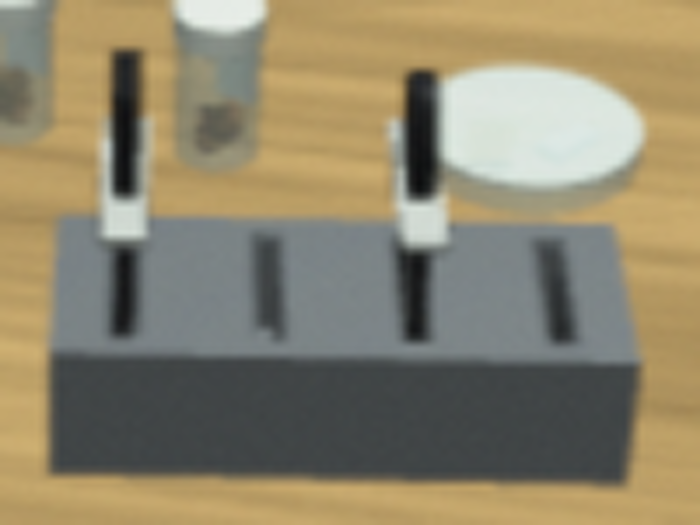

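View pics/a4.png

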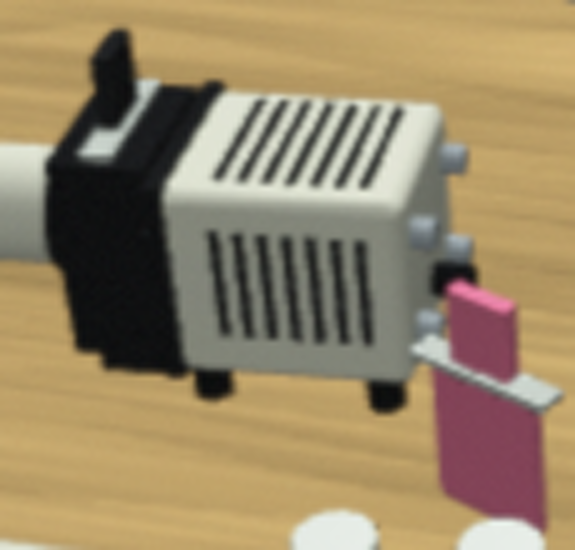

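```bash
cat > fit.py <<'E'
from h import *
from scipy.optimize import least_squares
def cv(p,s,o): return (np.array(p)+.5)/s-.5+np.array(o)
def tf(p,L):
    L=np.atleast_2d(L); c,s=np.cos(p[2]),np.sin(p[2])
    return np.c_[p[0]+c*L[:,0]-s*L[:,1],p[1]+s*L[:,0]+c*L[:,1],L[:,2]]
def fit(obs,p0):
    f=lambda p:np.concatenate([(proj(n,tf(p,L))-uv).ravel() for n,L,uv in obs])
    r=least_squares(f,p0,loss="soft_l1"); return r.x,f(r.x)
E
python3 - <<'E'
from fit import *
T=("top",[[43,100,52],[43,-100,52],[-43,-100,52],[-43,100,52]],cv([[38,142],[606,48],[648,290],[70,385]],6,(145,170)))
S=("scene",[[-43,-100,52],[-43,100,52],[43,100,52],[43,-100,52],[43,-100,0],[43,100,0]],cv([[58,217],[617,227],[638,362],[50,352],[50,473],[627,485]],7,(255,160)))
for o in ([T],[S],[T,S]):
    p,r=fit(o,[450,100,.1]); print("rack",p.round(3),r.round(1))
rp=p
T=("top",[[39,8,135],[39,-8,135],[-39,-8,135],[-39,8,135]],cv([[562,90],[612,88],[646,326],[594,330]],6,(295,160)))
S=("scene",[[39,-8,135],[39,8,135],[-39,8,135]],cv([[78,155],[110,160],[160,82]],5,(130,135)))
for o in ([T],[S],[T,S]):
    p,r=fit(o,[450,-190,.1]); print("mic",p.round(3),r.round(1))
for n,uv,z in [("top",[[281,146]],85),("top",[[263,104],[296,101],[234,286],[277,289]],66),("top",[[175,296]],15),("top",[[133,128]],75)]:
    print(back(n,uv,z).round())
c=np.array([[100,-132,0],[-100,-132,0],[-100,-445,0],[100,-445,0],[54,153,0],[-54,153,0]]); print(tf(p,c).round())
E
```

```text
rack [526.005 238.404  12.753] [-0.1 -0.1  0.2  0.   0.1 -0.1 -0.2  0.1]
rack [532.482 239.544 106.995] [-0.1 -0.6 -0.2 -0.6  0.7  0.3 -0.4  0.  -0.3  0.2  0.3  0.2]
rack [527.446 238.721  37.884] [-0.2 -0.8  0.1 -0.6 -0.1 -0.7 -0.3 -0.6 -0.  -1.6 -0.4 -1.8  0.6 -1.1
 -0.2 -1.1 -0.1 -1.   0.1 -1.2]
mic [ 540.262 -135.225  113.186] [-0.  -0.2 -0.  -0.4 -0.1  0.3  0.1  0.2]
mic [ 5.49576e+02 -1.32158e+02  9.60000e-02] [-0.1  0.4  0.  -0.3  0.  -0.1]
mic [ 540.933 -135.364   -6.195] [ 0.  -0.5  0.1 -0.8 -0.  -0.   0.1 -0.1  0.1 -1.6  0.1 -2.2  0.3 -1.8]
[[647.  77.  85.]]
[[745. 115.  66.]
 [753.  44.  66.]
 [364. 167.  66.]
 [360.  82.  66.]]
[[342. 289.  15.]]
[[683. 385.  75.]]
[[ 652. -258.    0.]
 [ 453. -276.    0.]
 [ 481. -587.    0.]
 [ 680. -570.    0.]
 [ 581.   22.    0.]
 [ 474.   12.    0.]]
```

```bash
cat >> h.py <<'E'
def plan(wps):
    """world waypoints (x,y,z,yaw_deg of tool y or None) -> tool-frame increments"""
    s=read_state(); r=R.from_quat(s["ee_rot"]); m=r.as_matrix()
    y0=np.degrees(np.arctan2(m[1,1],m[0,1]))
    print("pos",s["position"].round(1),"yaw",y0.round(2),"tilt",np.degrees(np.arccos(-m[2,2])).round(2),"F",s["contact_force"].round(1),"w",s["gripper_width"].round(1),"t",s["clock"])
    for w in wps:
        d=m.T@(np.array(w[:3])-s["position"])/1000
        t=0 if w[3] is None else -((w[3]-y0+90)%180-90)
        print([*d.round(4),round(t,2)])
E
python3 - <<'E'
from h import *
plan([(240,-530,280,95.1),(245,-480,300,95.1),(255,-430,310,95.1),(270,-380,320,95.1),(295,-330,320,95.1),(325,-285,320,95.1),(365,-245,320,95.1),(410,-210,320,95.1),(455,-180,320,95.1),(500,-155,320,95.1)])
E
```

```text
Traceback (most recent call last):
  File "h.py", line 21, in plan
    print("pos",s["position"].round(1),"yaw",y0.round(2),"tilt",np.degrees(np.arccos(-m[2,2])).round(2),"F",s["contact_force"].round(1),"w",s["gripper_width"].round(1),"t",s["clock"])
                                                                                                                                            ^^^^^^^^^^^^^^^^^^^^^^^^
AttributeError: 'float' object has no attribute 'round'
```

```bash
sed -i 's/s\["gripper_width"\].round(1)/round(s["gripper_width"],1)/' h.py
python3 - <<'E'
from h import *
plan([(240,-530,280,95.1),(245,-480,300,95.1),(255,-430,310,95.1),(270,-380,320,95.1),(295,-330,320,95.1),(325,-285,320,95.1),(365,-245,320,95.1),(410,-210,320,95.1),(455,-180,320,95.1),(500,-155,320,95.1)])
E
```

```text
pos [ 240.2 -576.5  247.3] yaw 112.61 tilt 0.12 F [ 0.5 -0.5 -0.4] w 85.6 t 0.1
[np.float64(-0.0177), np.float64(0.043), np.float64(-0.0326), np.float64(17.51)]
[np.float64(-0.0415), np.float64(0.0873), np.float64(-0.0525), np.float64(17.51)]
[np.float64(-0.07), np.float64(0.1297), np.float64(-0.0624), np.float64(17.51)]
[np.float64(-0.103), np.float64(0.1701), np.float64(-0.0723), np.float64(17.51)]
[np.float64(-0.1453), np.float64(0.2066), np.float64(-0.0723), np.float64(17.51)]
[np.float64(-0.1903), np.float64(0.2366), np.float64(-0.0722), np.float64(17.51)]
[np.float64(-0.2426), np.float64(0.2582), np.float64(-0.0722), np.float64(17.51)]
[np.float64(-0.2976), np.float64(0.2732), np.float64(-0.0722), np.float64(17.51)]
[np.float64(-0.3507), np.float64(0.2836), np.float64(-0.0722), np.float64(17.51)]
[np.float64(-0.4019), np.float64(0.2894), np.float64(-0.0722), np.float64(17.51)]
```

>>> jog_arm([
  [-0.018,0.043,-0.033,0],
  [-0.042,0.087,-0.053,2],
  [-0.07,0.13,-0.062,4],
  [-0.103,0.17,-0.072,6],
  [-0.145,0.207,-0.072,8],
  [-0.19,0.237,-0.072,10],
  [-0.243,0.258,-0.072,12],
  [-0.298,0.273,-0.072,14],
  [-0.351,0.284,-0.072,16],
  [-0.402,0.289,-0.072,17.5],
], hand=0)

```text
clock: 1.35
position: [501.3, -153.7, 319.7]
ee_rot: [-0.045, 0.999, 0.001, -0.001]
contact_force: [0.6, -0.4, 0.6]
gripper_width: 42.9
```

```bash
python3 - <<'E'
from h import *
plan([(541,-135,235,95.1)])
im=get_image("scene"); cv2.imwrite("pics/s1.png",im[:,:,::-1]); crop("pics/s1.png",60,40,200,180,4,"pics/s1c.png")
im=get_image("top"); cv2.imwrite("pics/t1.png",im[:,:,::-1])
E
```

```text
pos [ 501.3 -153.7  319.7] yaw 95.13 tilt 0.13 F [ 0.6 -0.4  0.6] w 42.9 t 1.35
[np.float64(-0.0413), np.float64(0.0149), np.float64(0.0847), np.float64(0.03)]
```

View pics/s1c.png

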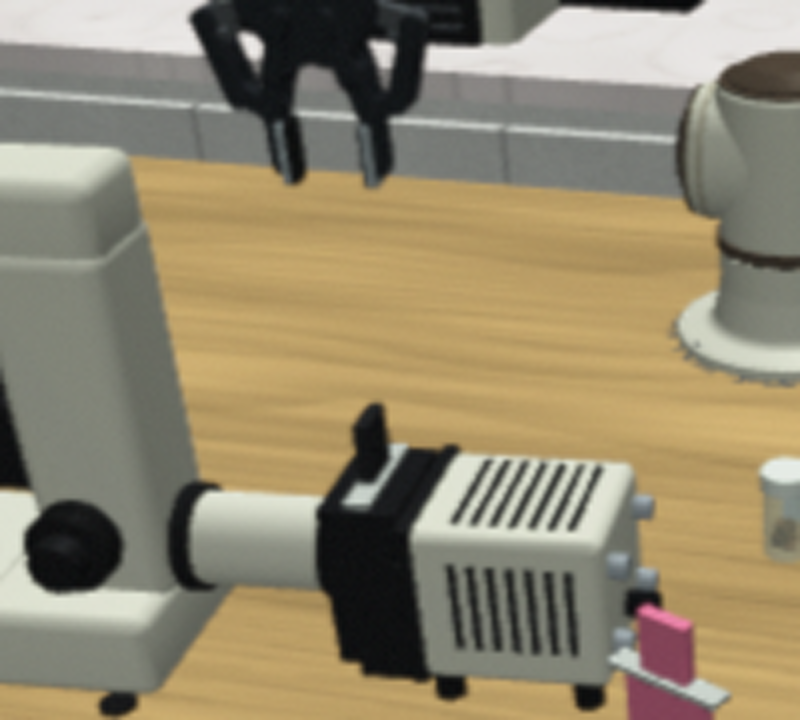

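View pics/t1.png

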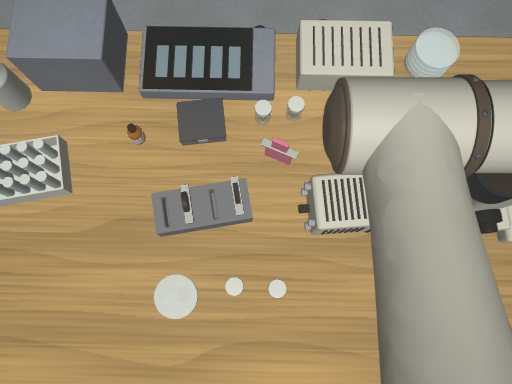

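The crop shows the fingertips at (290,182) and (374,186), so their midpoint is about (143,86) in the full scene image. The old holder stands upright in the slot below. The arm covers the slot in the top view.

```bash
python3 - <<'E'
from fit import *
s=read_state();m=R.from_quat(s["ee_rot"]).as_matrix();tip=s["position"]+m[:,2]*17
print(proj("scene",[tip,tip+m[:,1]*25,tip-m[:,1]*25,tip+m[:,1]*43,tip-m[:,1]*43]).round(1))
print(cv([[332,184],[290,182],[374,186]],4,(60,40)))
# old handle top corner / handle top center in scene and top
p=[541,-135,.0895]
print(proj("scene",tf(p,[[17,-5,173],[17,5,173],[-17,5,173],[17,0,135]])).round(1),proj("scene",tf([549.6,-132.2,.0955],[[17,-5,173],[17,5,173],[-17,5,173],[17,0,135]])).round(1))
E
```

```text
[[144.2  86.3]
 [154.4  86.7]
 [134.   85.9]
 [161.8  87. ]
 [126.7  85.6]]
[[142.625  85.625]
 [132.125  85.125]
 [153.125  86.125]]
[[147.6 145.9]
 [151.6 146.1]
 [156.2 139.7]
 [151.7 159.8]] [[147.2 147.6]
 [151.2 147.9]
 [155.8 141.4]
 [151.4 161.6]]
```

>>> jog_arm([
  [-0.022,0.009,0.05,0],
  [-0.044,0.017,0.1,0],
  [-0.044,0.017,0.118,0],
  [-0.044,0.017,0.118,0],
])

```text
clock: 1.95
position: [544.0, -131.9, 198.1]
ee_rot: [-0.046, 0.999, 0.001, -0.004]
contact_force: [1.1, 0.2, 0.9]
gripper_width: 43.0
```

```bash
python3 - <<'E'
from h import *
plan([(545,-133,160,95.1)])
im=get_image("scene"); cv2.imwrite("pics/s2.png",im[:,:,::-1]); crop("pics/s2.png",110,80,100,90,8,"pics/s2c.png")
E
```

```text
pos [ 544.  -131.9  198.1] yaw 95.29 tilt 0.46 F [1.1 0.2 0.9] w 43.0 t 1.95
[np.float64(-0.0012), np.float64(-0.0013), np.float64(0.038), np.float64(0.19)]
```

View pics/s2c.png

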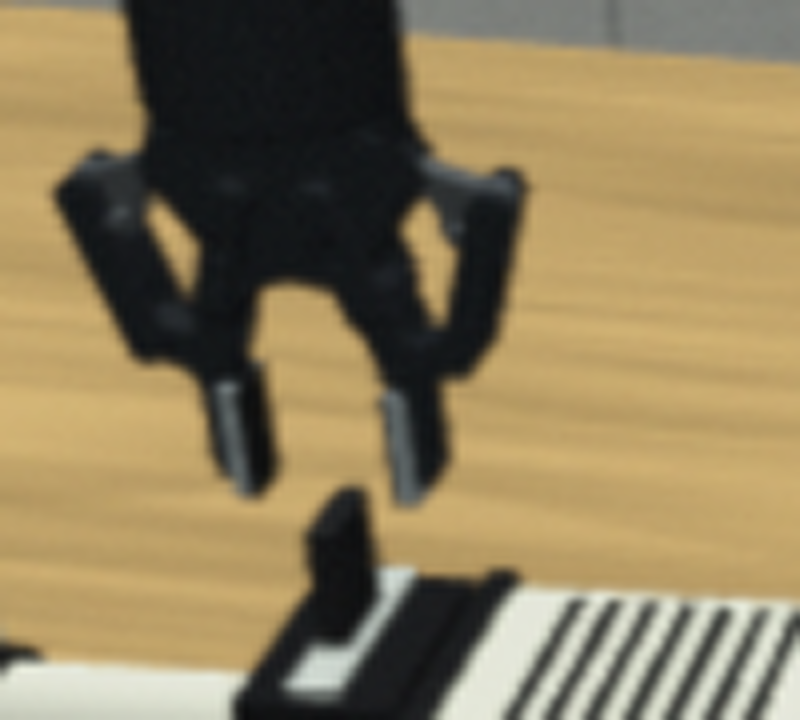

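```bash
python3 - <<'E'
from fit import *
s=read_state();m=R.from_quat(s["ee_rot"]).as_matrix()
for dz in (17,12):
  for dx in (-11,11):
    P=np.array([s["position"]+m@np.array([dx,dy,dz]) for dy in (-21.5,21.5)])
    print(dz,dx,P.round(0).tolist(),((proj("scene",P)+.5-[110,80])*8-.5).round(0).tolist())
E
```

```text
17 -11 [[558.0, -152.0, 183.0], [554.0, -110.0, 183.0]] [[257.0, 496.0], [396.0, 504.0]]
17 11 [[536.0, -154.0, 183.0], [532.0, -112.0, 183.0]] [[282.0, 463.0], [419.0, 470.0]]
12 -11 [[558.0, -152.0, 188.0], [554.0, -110.0, 188.0]] [[255.0, 481.0], [394.0, 489.0]]
12 11 [[536.0, -154.0, 188.0], [532.0, -112.0, 188.0]] [[280.0, 448.0], [416.0, 455.0]]
```

The fingertips are where the model puts them, at crop (262,495) and (395,500). The handle top runs from about (308,537) to (360,490). The slot is therefore near (546,-133.5).

```bash
python3 - <<'E'
from h import *
plan([(546,-133.5,163,95.1)])
E
```

```text
pos [ 544.9 -132.   199.8] yaw 95.29 tilt 0.25 F [-0.1  0.8  0.4] w 43.0 t 2.0
[np.float64(-0.0011), np.float64(-0.0016), np.float64(0.0368), np.float64(0.19)]
```

>>> jog_arm([
  [-0.001,-0.0015,0.015,0.2],
  [-0.001,-0.0015,0.03,0.2],
  [-0.001,-0.0015,0.037,0.2],
  [-0.001,-0.0015,0.037,0.2],
  [-0.001,-0.0015,0.037,0.2],
])

```text
clock: 2.62
position: [546.3, -133.4, 163.2]
ee_rot: [-0.045, 0.999, 0.001, -0.002]
contact_force: [0.6, -0.2, 0.1]
gripper_width: 42.7
```

```bash
python3 - <<'E'
from h import *
plan([(546,-133.5,163,95.1)])
im=get_image("scene"); cv2.imwrite("pics/s3.png",im[:,:,::-1]); crop("pics/s3.png",110,80,100,90,8,"pics/s3c.png")
E
```

```text
pos [ 546.3 -133.4  163.2] yaw 95.1 tilt 0.2 F [ 0.6 -0.2  0.1] w 42.7 t 2.625
[np.float64(0.0003), np.float64(-0.0001), np.float64(0.0002), np.float64(0.0)]
```

View pics/s3c.png

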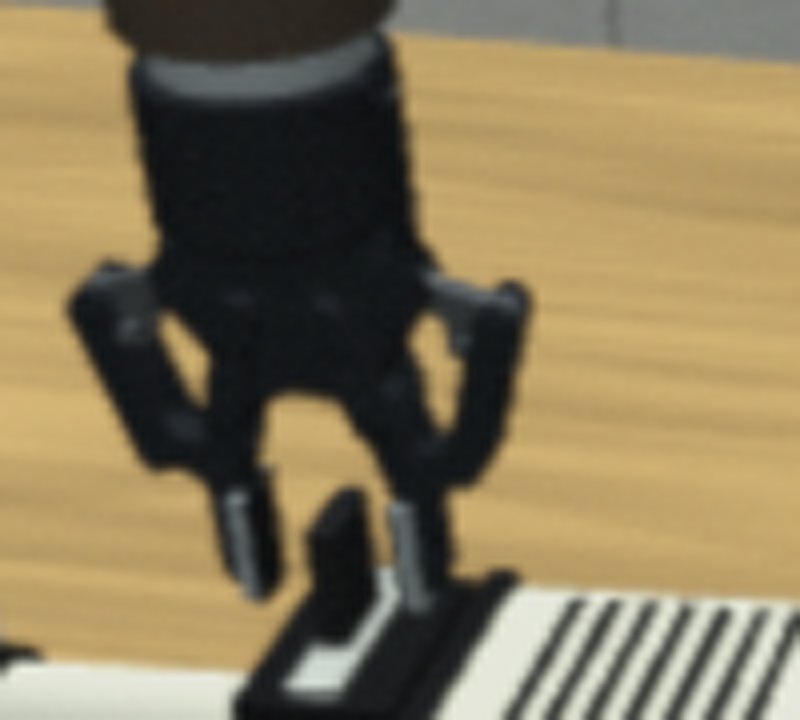

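>>> jog_arm([
  [0,0.001,0,0],
  [0,0.001,0,0],
  [0,0.001,0,0],
], hand=-0.6)

```text
clock: 3.05
position: [546.3, -132.4, 163.5]
ee_rot: [-0.045, 0.999, 0.001, -0.001]
contact_force: [-0.0, -0.1, -0.4]
gripper_width: 17.1
```

>>> jog_arm([
  [0,0,0,0],
  [0,0,0,0],
  [0,0,0,0],
], hand=-1)

```text
clock: 3.42
position: [546.4, -133.1, 163.7]
ee_rot: [-0.045, 0.999, 0.0, -0.001]
contact_force: [0.2, -5.9, -1.3]
gripper_width: 8.7
```

```bash
python3 - <<'E'
from h import *
plan([(546,-133.5,163,95.1)])
print(read_state()["wrist_torque"])
im=get_image("scene"); cv2.imwrite("pics/s4.png",im[:,:,::-1]); crop("pics/s4.png",110,80,100,90,8,"pics/s4c.png")
E
```

```text
pos [ 546.4 -133.1  163.7] yaw 95.13 tilt 0.14 F [ 0.2 -5.9 -1.3] w 8.7 t 3.425
[np.float64(0.0004), np.float64(-0.0004), np.float64(0.0007), np.float64(0.03)]
[-1.72226726 -0.16666248  0.11506574]
```

View pics/s4c.png

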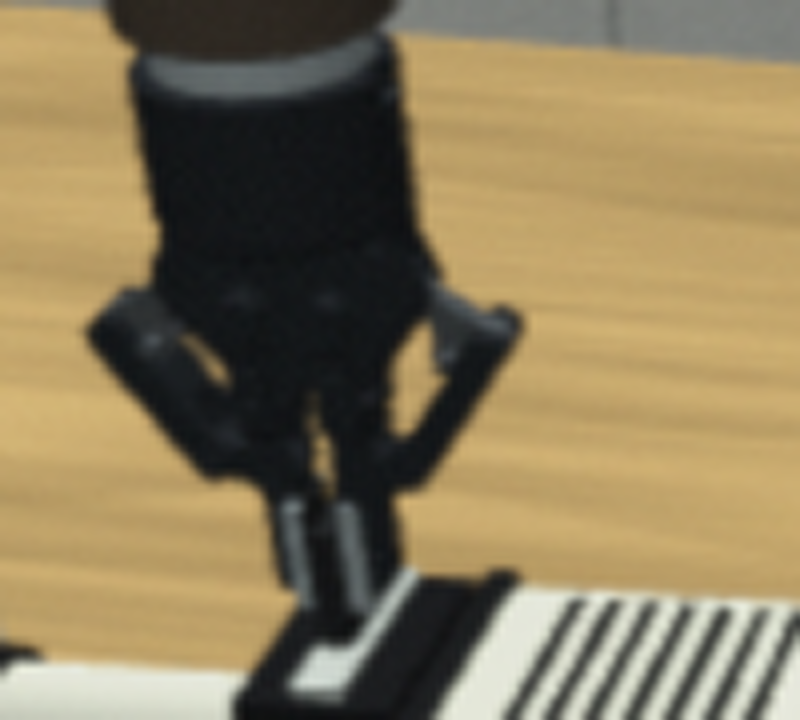

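The jaws have closed on the handle (opening 8.7 mm), with a small side load. I'll shift to relieve it, then lift.

>>> jog_arm([
  [0,-0.001,0,0],
  [0,-0.001,0,0],
])

```text
clock: 3.72
position: [546.4, -133.7, 163.6]
ee_rot: [-0.044, 0.999, 0.001, -0.001]
contact_force: [0.4, 0.1, 0.1]
gripper_width: 9.0
```

>>> jog_arm([
  [0,0,-0.01,0],
  [0,0,-0.03,0],
  [0,0,-0.055,0],
  [0,0,-0.08,0],
  [0,0,-0.105,0],
  [0,0,-0.13,0],
  [0,0,-0.15,0],
  [0,0,-0.15,0],
  [0,0,-0.15,0],
])

```text
clock: 4.85
position: [546.2, -133.5, 312.6]
ee_rot: [-0.044, 0.999, 0.001, -0.002]
contact_force: [0.0, -0.1, -0.8]
gripper_width: 9.1
```

```bash
python3 - <<'E'
from h import *
plan([])
print(read_state()["wrist_torque"])
im=get_image("scene"); cv2.imwrite("pics/s5.png",im[:,:,::-1]); crop("pics/s5.png",110,40,100,130,6,"pics/s5c.png")
E
```

```text
pos [ 546.2 -133.5  312.6] yaw 95.1 tilt 0.28 F [ 0.  -0.1 -0.8] w 9.1 t 4.85
[ 0.02359914  0.00208124 -0.0307897 ]
```

View pics/s5c.png

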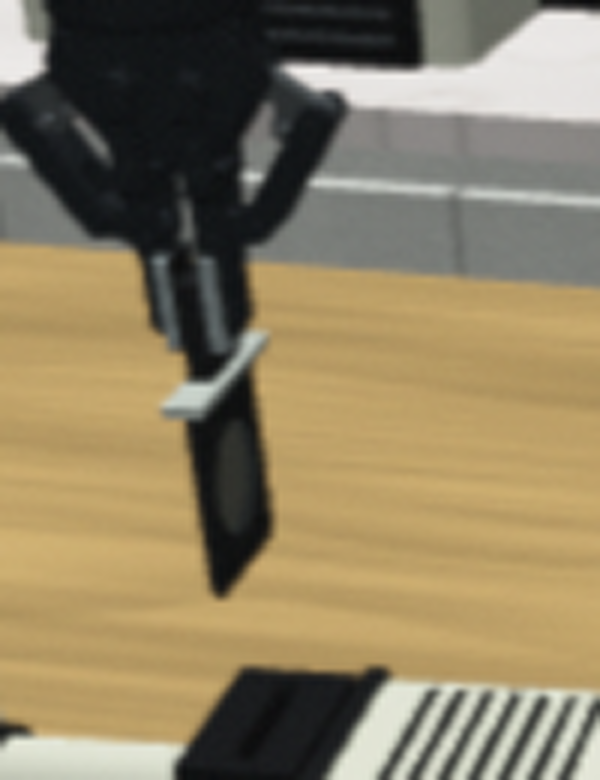

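```bash
python3 - <<'E'
from fit import *
uv=cv([[163,408],[204,412],[268,336],[219,597],[271,532]],6,(110,40))
z=312.6-28.6
S=("scene",[[39,-8,z],[39,8,z],[-39,8,z],[28,0,z-85],[-28,1.5,z-85]],uv)
for o in [S]:
    p,r=fit([o],[546,-133,.09]); print(p.round(3),r.round(1))
# slot mouth in microscope
uv=cv([[240,757],[258,757],[300,682],[283,682]],6,(110,40))
print(back("scene",uv,130).round(1), back("scene",uv,130).mean(0).round(1))
uv=cv([[241,668],[386,671],[322,775]],6,(110,40)); print(back("scene",uv,130).round(1))
E
```

```text
[ 5.47056e+02 -1.31925e+02  1.11000e-01] [-0.4 -0.2 -0.2 -0.5 -0.1 -1.   0.8  0.5  0.   1. ]
[[ 578.1 -130.7  130. ]
 [ 576.6 -123.6  130. ]
 [ 514.2 -132.4  130. ]
 [ 515.7 -139.4  130. ]] [ 546.2 -131.5  130. ]
[[ 507.9 -162.   130. ]
 [ 497.4 -100.5  130. ]
 [ 584.5  -92.7  130. ]]
```

```bash
python3 - <<'E'
from h import *
plan([(516,312.7,300,100.6),(516,312.7,200,100.6)])
E
```

```text
pos [ 546.1 -133.6  312.3] yaw 95.09 tilt 0.31 F [ 0.1  0.2 -1.6] w 9.1 t 4.9
[np.float64(-0.0097), np.float64(0.4472), np.float64(0.0133), np.float64(-5.51)]
[np.float64(-0.0102), np.float64(0.4469), np.float64(0.1133), np.float64(-5.51)]
```

>>> jog_arm([
  [-0.001,0.03,0,-0.5],
  [-0.002,0.08,0,-1],
  [-0.003,0.135,0,-2],
  [-0.004,0.19,0,-3],
  [-0.005,0.245,0.005,-4],
  [-0.006,0.3,0.01,-5],
  [-0.008,0.355,0.01,-5.5],
  [-0.009,0.41,0.013,-5.5],
  [-0.01,0.447,0.013,-5.5],
  [-0.01,0.447,0.08,-5.5],
])

```text
clock: 6.15
position: [518.0, 317.4, 240.6]
ee_rot: [-0.094, 0.996, 0.004, 0.002]
contact_force: [0.3, 0.3, -2.6]
gripper_width: 8.8
```

>>> jog_arm([
  [0,0,0,0],
  [0,0,0,0],
  [0,0,0,0],
])

```text
clock: 6.52
position: [519.5, 318.0, 243.8]
ee_rot: [-0.094, 0.996, 0.006, 0.005]
contact_force: [0.2, 0.1, -1.1]
gripper_width: 9.0
```

```bash
python3 - <<'E'
from h import *
plan([(516,312.7,200,100.6)])
im=get_image("scene"); cv2.imwrite("pics/s6.png",im[:,:,::-1]); crop("pics/s6.png",250,100,110,135,5,"pics/s6c.png")
im=get_image("top"); cv2.imwrite("pics/t6.png",im[:,:,::-1])
E
```

```text
pos [519.5 318.  243.8] yaw 100.82 tilt 0.87 F [ 0.2  0.1 -1.1] w 9.0 t 6.525
[np.float64(0.0049), np.float64(-0.0051), np.float64(0.0437), np.float64(0.22)]
```

View pics/s6c.png

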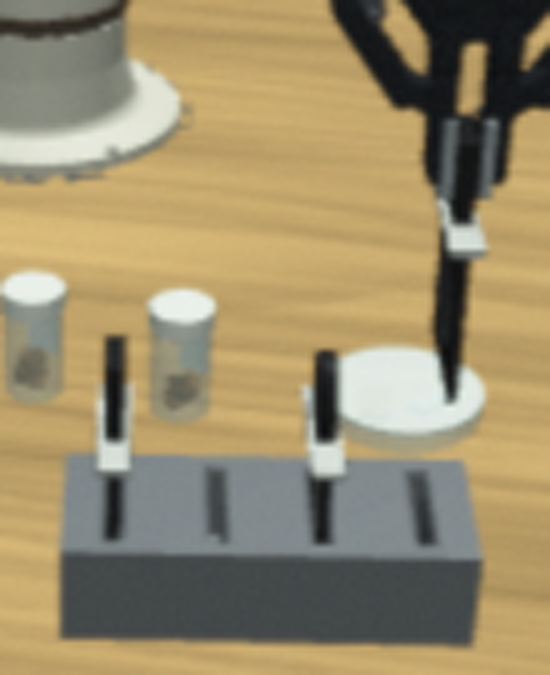

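View pics/t6.png

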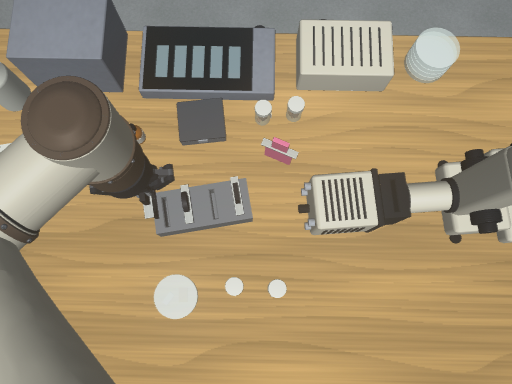

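```bash
cat > tilt.py <<'E'
from h import *
s=read_state(); m=R.from_quat(s["ee_rot"]).as_matrix()
# tilt rotvec in tool frame: rotation taking ideal down to actual
ax=m.T@np.array([0,0,-1.]); print("down in tool frame x,y (deg):",np.degrees(ax[:2]).round(2))
E
python3 tilt.py; python3 - <<'E'
from fit import *
crop("pics/s6.png",320,110,40,105,7,"pics/s6d.png")
uv=cv([[405,472],[428,472],[438,544],[413,545]],5,(250,100))
b=back("scene",uv,52); print(b.round(1),b.mean(0).round(1))
for i,q in {75:[421,508],25:[320,510],-25:[217,506],-75:[114,510]}.items(): print(i,back("scene",cv([q],5,(250,100)),52).round(1))
crop("pics/t6.png",135,170,125,75,6,"pics/t6c.png")
E
```

```text
down in tool frame x,y (deg): [ 0.52 -0.6 ]
[[490.2 302.1  52. ]
 [487.7 313.2  52. ]
 [548.5 323.4  52. ]
 [551.9 311.9  52. ]] [519.6 312.7  52. ]
75 [[520.1 312.8  52. ]]
25 [[532.2 265.2  52. ]]
-25 [[539.4 215.8  52. ]]
-75 [[553.5 167.6  52. ]]
```

View pics/s6d.png

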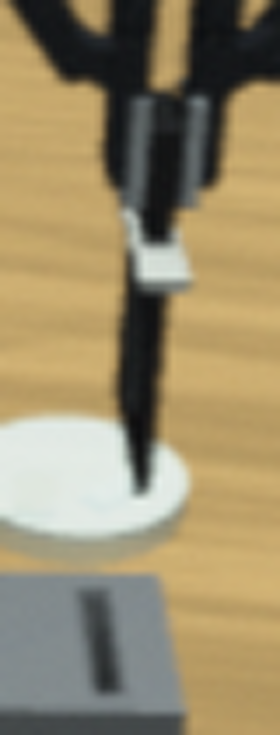

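View pics/t6c.png

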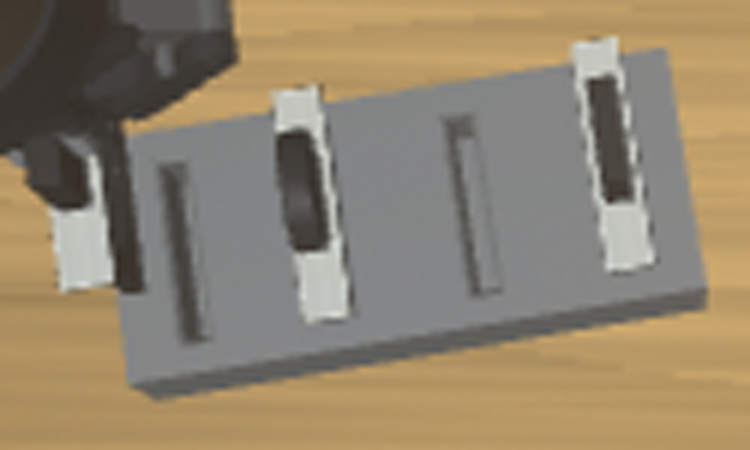

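```bash
cat >> fit.py <<'E'
def held(L,off=(0,0)):
    "holder-local points -> world, using tool pose; holder x = -tool x, y = tool y"
    s=read_state(); m=R.from_quat(s["ee_rot"]).as_matrix()
    L=np.atleast_2d(L); H=np.c_[-(L[:,0]+off[0]),L[:,1]+off[1],113.6-L[:,2]]
    return s["position"]+H@m.T
E
python3 - <<'E'
from fit import *
L=[[-39,8,85],[-39,-8,85],[-28,-1.5,0],[-30,-3,6],[28,-1.5,0]]
p=proj("top",held(L)); print(((p+.5-[135,170])*6-.5).round(0))
L=[[39,-8,85],[39,8,85],[39,8,80],[39,-8,80],[28,-1.5,0],[28,1.5,0],[-39,-8,85]]
p=proj("scene",held(L)); print(((p+.5-[320,110])*7-.5).round(0))
E
```

```text
[[ 54. 272.]
 [110. 263.]
 [137. 273.]
 [139. 275.]
 [114. 101.]]
[[144. 280.]
 [196. 280.]
 [195. 294.]
 [143. 294.]
 [141. 496.]
 [151. 496.]
 [119. 170.]]
```

```bash
python3 - <<'E'
from fit import *
b=back("top",cv([[185-4.5,253-18]],6,(135,170)),52); print(b)
b=back("scene",cv([[421,508]],5,(250,100))+[.7,.4],52); print(b)
# full rack fits with corrected pixels
T=("top",[[43,100,52],[43,-100,52],[-43,-100,52],[-43,100,52]],cv([[38,142],[606,48],[648,290],[70,385]],6,(145,170))-[.75,3])
S=("scene",[[-43,-100,52],[-43,100,52],[43,100,52],[43,-100,52],[43,-100,0],[43,100,0]],cv([[58,217],[617,227],[638,362],[50,352],[50,473],[627,485]],7,(255,160))+[.7,.4])
for o in ([T],[S],[T,S]):
    p,r=fit(o,[530,240,.185]); print("rack",p.round(3),r.round(1),tf(p,[[0,75,52],[0,25,52]]).round(1))
plan([(518.5,314,195,100.6)])
E
```

```text
[[517.52476054 314.05684845  52.        ]]
[[521.43306804 314.58715462  52.        ]]
rack [5.32265e+02 2.40209e+02 1.87000e-01] [-0.  -0.   0.1  0.1  0.  -0.2 -0.1  0.1] [[518.3 313.9  52. ]
 [527.6 264.8  52. ]]
rack [5.33713e+02 2.41451e+02 1.81000e-01] [-0.1 -0.6 -0.1 -0.6  0.8  0.3 -0.4  0.  -0.3  0.2  0.3  0.2] [[520.2 315.2  52. ]
 [529.2 266.   52. ]]
rack [5.32615e+02 2.40762e+02 1.85000e-01] [-0.2 -0.3 -0.1  0.  -0.3 -0.3 -0.4 -0.2 -0.4 -0.8 -0.5 -1.   0.6 -0.1
 -0.5 -0.2 -0.4 -0.   0.1 -0.2] [[518.8 314.5  52. ]
 [528.  265.3  52. ]]
pos [518.9 317.7 243. ] yaw 100.81 tilt 0.79 F [-0.6 -0.7 -0.4] w 9.0 t 6.625
[np.float64(0.0015), np.float64(-0.004), np.float64(0.048), np.float64(0.21)]
```

>>> jog_arm([
  [0.001,-0.003,0.015,0.2],
  [0.0015,-0.004,0.035,0.2],
  [0.0015,-0.004,0.055,0.2],
  [0.0015,-0.004,0.063,0.2],
  [0.0015,-0.004,0.063,0.2],
  [0.0015,-0.004,0.063,0.2],
])

```text
clock: 7.38
position: [519.1, 314.5, 180.8]
ee_rot: [-0.092, 0.996, 0.006, 0.005]
contact_force: [0.3, -0.1, -1.3]
gripper_width: 9.1
```

```bash
python3 tilt.py; python3 - <<'E'
from fit import *
print(held([0,0,0]).round(1))
plan([])
im=get_image("scene"); cv2.imwrite("pics/s7.png",im[:,:,::-1]); crop("pics/s7.png",300,110,70,105,7,"pics/s7d.png")
im=get_image("top"); cv2.imwrite("pics/t7.png",im[:,:,::-1]);crop("pics/t7.png",135,170,125,75,6,"pics/t7c.png")
L=[[39,-8,85],[39,8,85],[28,-1.5,0],[28,1.5,0]]
p=proj("scene",held(L)); print(((p+.5-[300,110])*7-.5).round(0))
L=[[-39,8,85],[-39,-8,85],[-28,-1.5,0]]
p=proj("top",held(L)); print(((p+.5-[135,170])*6-.5).round(0))
E
```

```text
down in tool frame x,y (deg): [ 0.61 -0.64]
[[520.1 316.   67.2]]
pos [519.1 314.5 180.8] yaw 100.62 tilt 0.88 F [ 0.3 -0.1 -1.3] w 9.1 t 7.375
[[258. 450.]
 [308. 451.]
 [256. 651.]
 [265. 651.]]
[[109. 303.]
 [162. 295.]
 [182. 300.]]
```

View pics/s7d.png

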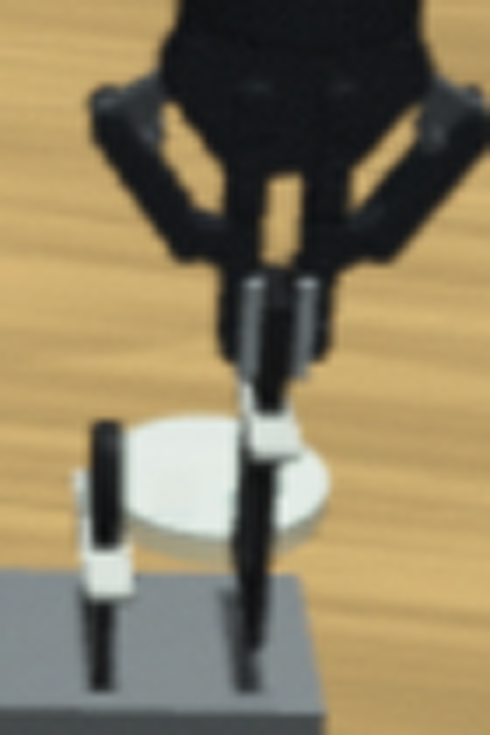

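View pics/t7c.png

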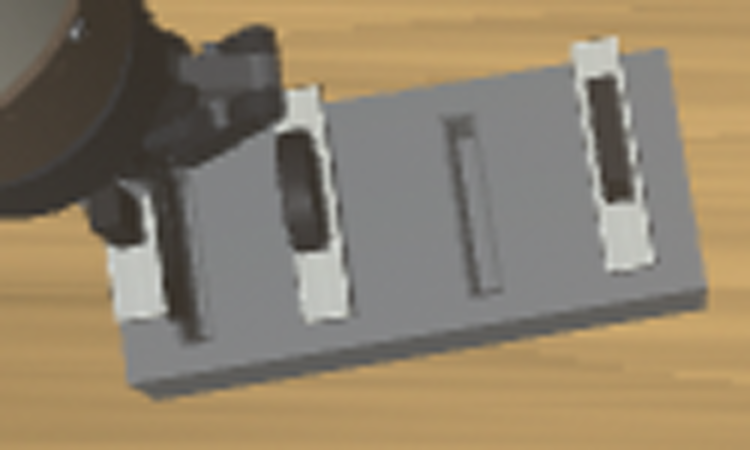

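>>> jog_arm([
  [0.0014,-0.0015,0,0],
  [0.0014,-0.0015,0.006,0],
  [0.0015,-0.0016,0.012,0],
  [0.0016,-0.0017,0.018,0],
  [0.0016,-0.0017,0.023,0],
  [0.0016,-0.0017,0.023,0],
])

```text
clock: 8.22
position: [517.8, 312.7, 157.2]
ee_rot: [-0.092, 0.996, 0.006, 0.004]
contact_force: [-0.3, 0.4, -0.1]
gripper_width: 9.0
```

```bash
python3 tilt.py; python3 - <<'E'
from fit import *
print(held([0,0,0]).round(1),read_state()["wrist_torque"])
plan([])
im=get_image("scene"); cv2.imwrite("pics/s8.png",im[:,:,::-1]); crop("pics/s8.png",300,110,70,105,7,"pics/s8d.png")
E
```

```text
down in tool frame x,y (deg): [ 0.55 -0.62]
[[518.6 314.1  43.6]] [ 0.03719705  0.0483144  -0.0467001 ]
pos [517.8 312.7 157.2] yaw 100.62 tilt 0.83 F [-0.3  0.4 -0.1] w 9.0 t 8.225
```

View pics/s8d.png

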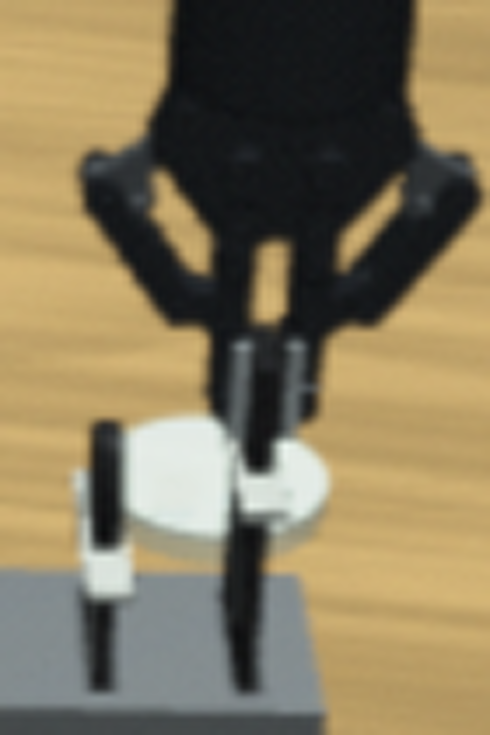

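The plate is in the slot (crop ~245,690) with no contact force, so I'll continue down.

>>> jog_arm([
  [0,0,0.006,0],
  [0.0001,-0.0001,0.012,0],
  [0.0002,-0.0002,0.018,0],
  [0.0002,-0.0003,0.024,0],
  [0.0003,-0.0003,0.029,0],
  [0.0003,-0.0003,0.029,0],
])

```text
clock: 9.02
position: [517.8, 312.8, 128.0]
ee_rot: [-0.092, 0.996, 0.006, 0.004]
contact_force: [0.0, -0.3, -1.5]
gripper_width: 8.6
```

>>> jog_arm([
  [0,0,0.0015,0],
  [0,0,0.003,0],
  [0,0,0.003,0],
])

```text
clock: 9.4
position: [518.0, 313.0, 125.8]
ee_rot: [-0.093, 0.996, 0.006, 0.005]
contact_force: [0.4, 0.3, 2.5]
gripper_width: 8.8
```

>>> jog_arm([
  [0,0,0,0],
  [0,0,0,0],
  [0,0,0,0],
], hand=-0.4)

```text
clock: 9.78
position: [518.0, 312.9, 125.7]
ee_rot: [-0.093, 0.996, 0.006, 0.005]
contact_force: [0.5, -0.1, 0.3]
gripper_width: 25.7
```

>>> jog_arm([
  [0,0,-0.02,0],
  [0,0,-0.05,0],
  [0,0,-0.09,0],
  [0,0,-0.13,0],
  [0,0,-0.16,0],
  [0,0,-0.16,0],
])

```text
clock: 10.52
position: [517.6, 311.6, 288.7]
ee_rot: [-0.093, 0.996, 0.008, 0.007]
contact_force: [-0.4, -0.1, -0.5]
gripper_width: 25.8
```

```bash
python3 tilt.py; python3 - <<'E'
from fit import *
plan([(527,265,220,100.6)])
im=get_image("scene"); cv2.imwrite("pics/s9.png",im[:,:,::-1]); crop("pics/s9.png",255,140,105,90,7,"pics/s9d.png")
im=get_image("top"); cv2.imwrite("pics/t9.png",im[:,:,::-1]);crop("pics/t9.png",135,170,125,75,6,"pics/t9c.png")
E
```

```text
down in tool frame x,y (deg): [ 0.91 -0.8 ]
pos [517.6 311.6 288.7] yaw 100.65 tilt 1.21 F [-0.4 -0.1 -0.5] w 25.8 t 10.525
[np.float64(0.0005), np.float64(-0.0485), np.float64(0.0681), np.float64(0.05)]
```

View pics/s9d.png

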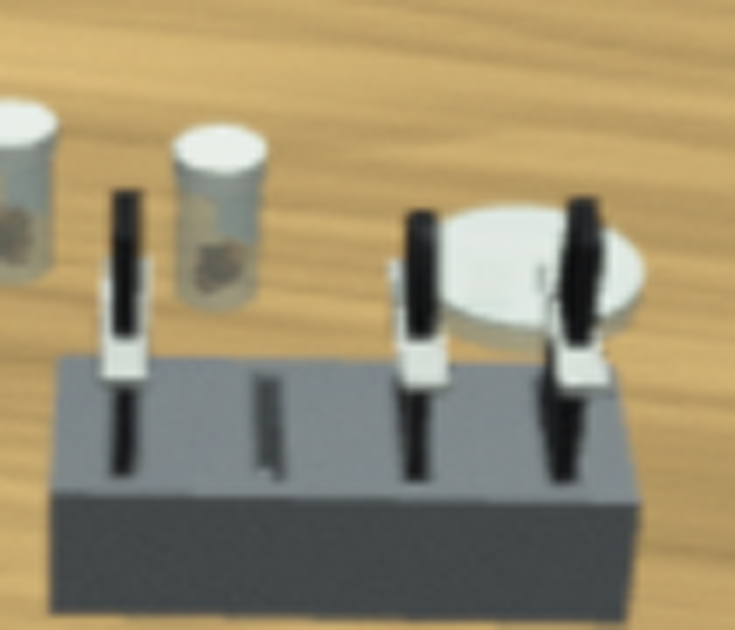

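View pics/t9c.png

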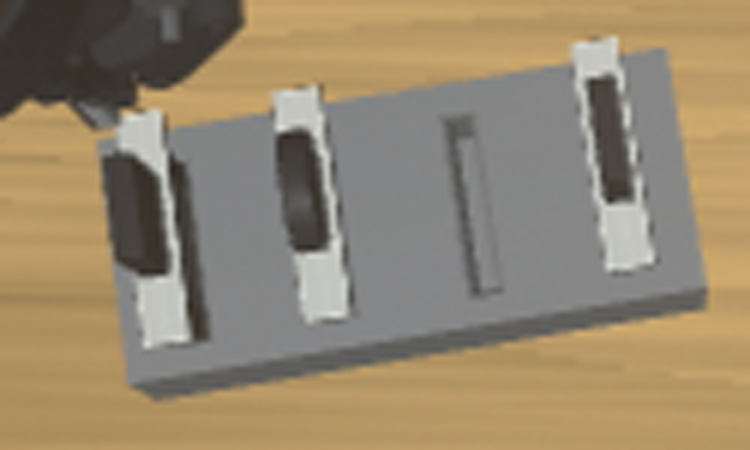

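The old holder stands in the end slot: its flange is level with the others (crop ~580,388) and its bottom is at z≈12. The tool's tilt has crept up to 1.2°, so I'll check how it behaves before the next grasp.

>>> jog_arm([
  [0,0,0,0],
  [0,0,0,0],
])

```text
clock: 10.88
position: [516.0, 310.5, 283.8]
ee_rot: [-0.092, 0.996, 0.005, 0.003]
contact_force: [-0.1, 0.9, 0.1]
gripper_width: 25.7
```

```bash
python3 tilt.py
```

```text
down in tool frame x,y (deg): [ 0.42 -0.56]
```

>>> jog_arm([
  [0,0,0.05,0],
])

```text
clock: 11.0
position: [518.4, 312.7, 236.9]
ee_rot: [-0.093, 0.996, 0.008, 0.007]
contact_force: [-0.2, 0.4, -0.8]
gripper_width: 25.5
```

```bash
python3 tilt.py
```

```text
down in tool frame x,y (deg): [ 0.92 -0.81]
```

>>> jog_arm([
  [0,0,0,0],
  [0,0,0,0],
  [0,0,0,0],
])

```text
clock: 11.38
position: [519.3, 313.4, 239.1]
ee_rot: [-0.093, 0.996, 0.009, 0.009]
contact_force: [-0.4, 0.2, 0.2]
gripper_width: 25.8
```

```bash
python3 tilt.py; python3 -c "
from h import *
plan([])"
```

```text
down in tool frame x,y (deg): [ 1.12 -0.91]
pos [519.3 313.4 239.1] yaw 100.68 tilt 1.45 F [-0.4  0.2  0.2] w 25.8 t 11.375
```

>>> jog_arm([
  [0,0,-0.05,0],
])

```text
clock: 11.5
position: [517.1, 311.5, 286.7]
ee_rot: [-0.093, 0.996, 0.007, 0.006]
contact_force: [1.2, 0.9, 1.2]
gripper_width: 25.6
```

>>> jog_arm([
  [0,0,0,0],
  [0,0,0,0],
  [0,0,0,0],
])

```text
clock: 11.88
position: [516.8, 311.3, 286.2]
ee_rot: [-0.093, 0.996, 0.006, 0.005]
contact_force: [1.2, -1.1, 0.3]
gripper_width: 25.5
```

```bash
python3 tilt.py; python3 -c "
from h import *
plan([])"
```

```text
down in tool frame x,y (deg): [ 0.66 -0.68]
pos [516.8 311.3 286.2] yaw 100.65 tilt 0.95 F [ 1.2 -1.1  0.3] w 25.5 t 11.875
```

>>> jog_arm([
  [0,-0.045,-0.04,0],
])

```text
clock: 12.0
position: [523.2, 267.0, 321.3]
ee_rot: [-0.094, 0.996, 0.004, 0.001]
contact_force: [0.5, -0.2, 0.7]
gripper_width: 25.2
```

>>> jog_arm([
  [0,0,0,0],
  [0,0,0,0],
  [0,0,0,0],
])

```text
clock: 12.38
position: [522.8, 267.3, 320.0]
ee_rot: [-0.095, 0.996, 0.003, -0.0]
contact_force: [0.4, 0.2, 0.5]
gripper_width: 25.6
```

```bash
python3 tilt.py; python3 -c "
from h import *
plan([(528,265.3,180,100.6)])"
```

```text
down in tool frame x,y (deg): [ 0.03 -0.38]
pos [522.8 267.3 320. ] yaw 100.86 tilt 0.38 F [0.4 0.2 0.5] w 25.6 t 12.375
[np.float64(-0.0046), np.float64(-0.0038), np.float64(0.14), np.float64(0.26)]
```

>>> jog_arm([
  [-0.001,-0.001,0.02,0.2],
  [-0.002,-0.002,0.05,0.2],
  [-0.0046,-0.0038,0.08,0.2],
  [-0.0046,-0.0038,0.11,0.2],
  [-0.0046,-0.0038,0.135,0.2],
  [-0.0046,-0.0038,0.15,0.2],
  [-0.0046,-0.0038,0.155,0.2],
  [-0.0046,-0.0038,0.155,0.2],
  [-0.0046,-0.0038,0.155,0.2],
], hand=-0.2)

```text
clock: 13.5
position: [528.4, 265.8, 166.1]
ee_rot: [-0.093, 0.996, 0.004, 0.001]
contact_force: [-0.3, -0.3, 1.3]
gripper_width: 34.0
```

```bash
python3 tilt.py; python3 - <<'E'
from fit import *
plan([(528,265.3,130,100.6)])
im=get_image("scene"); cv2.imwrite("pics/s10.png",im[:,:,::-1]); crop("pics/s10.png",255,110,105,105,7,"pics/s10d.png")
im=get_image("top"); cv2.imwrite("pics/t10.png",im[:,:,::-1]);crop("pics/t10.png",135,170,125,75,6,"pics/t10c.png")
E
```

```text
down in tool frame x,y (deg): [ 0.14 -0.43]
pos [528.4 265.8 166.1] yaw 100.67 tilt 0.45 F [-0.3 -0.3  1.3] w 34.0 t 13.5
[np.float64(0.0006), np.float64(-0.0007), np.float64(0.0361), np.float64(0.07)]
```

View pics/s10d.png

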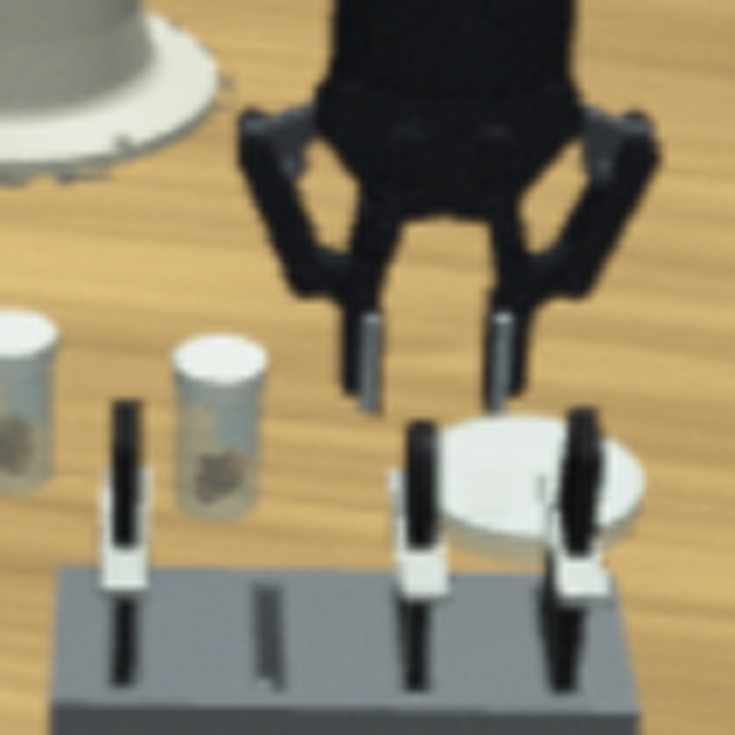

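View pics/t10c.png

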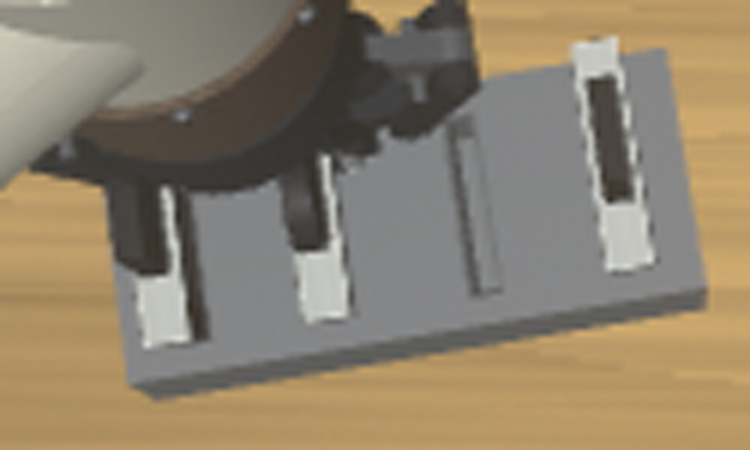

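```bash
python3 - <<'E'
from fit import *
for p in ([528,265.3,.185],[530,264.3,.185]):
  L=[[0,-5,137],[0,5,137],[39,-8,97],[39,8,97],[39,8,92],[39,-8,92]]
  print(((proj("scene",tf(p,L))-[.7,.4]+.5-[255,110])*7-.5).round(0).tolist())
s=read_state();m=R.from_quat(s["ee_rot"]).as_matrix()
P=np.array([s["position"]+m@np.array([-11,dy,17]) for dy in (-17,17)])
print(((proj("scene",P)+.5-[255,110])*7-.5).round(0).tolist())
E
```

```text
[[409.0, 424.0], [439.0, 425.0], [400.0, 589.0], [449.0, 590.0], [448.0, 602.0], [399.0, 601.0]]
[[406.0, 427.0], [436.0, 427.0], [396.0, 592.0], [445.0, 593.0], [444.0, 605.0], [396.0, 604.0]]
[[383.0, 413.0], [487.0, 414.0]]
```

>>> jog_arm([
  [0.0012,-0.0013,0.01,0],
  [0.0012,-0.0014,0.022,0],
  [0.0013,-0.0015,0.034,0],
  [0.0013,-0.0016,0.042,0],
  [0.0013,-0.0016,0.046,0],
  [0.0013,-0.0016,0.046,0],
  [0.0013,-0.0016,0.046,0],
])

```text
clock: 14.48
position: [527.6, 264.4, 120.4]
ee_rot: [-0.093, 0.996, 0.004, 0.001]
contact_force: [0.0, 0.0, 0.1]
gripper_width: 34.3
```

```bash
python3 tilt.py; python3 - <<'E'
from fit import *
plan([(528,265.3,130,100.6)])
im=get_image("scene"); cv2.imwrite("pics/s11.png",im[:,:,::-1]); crop("pics/s11.png",255,110,105,105,7,"pics/s11d.png")
E
```

```text
down in tool frame x,y (deg): [ 0.17 -0.45]
pos [527.6 264.4 120.4] yaw 100.68 tilt 0.48 F [0.  0.  0.1] w 34.3 t 14.475
[np.float64(-0.0005), np.float64(0.0008), np.float64(-0.0096), np.float64(0.08)]
```

View pics/s11d.png

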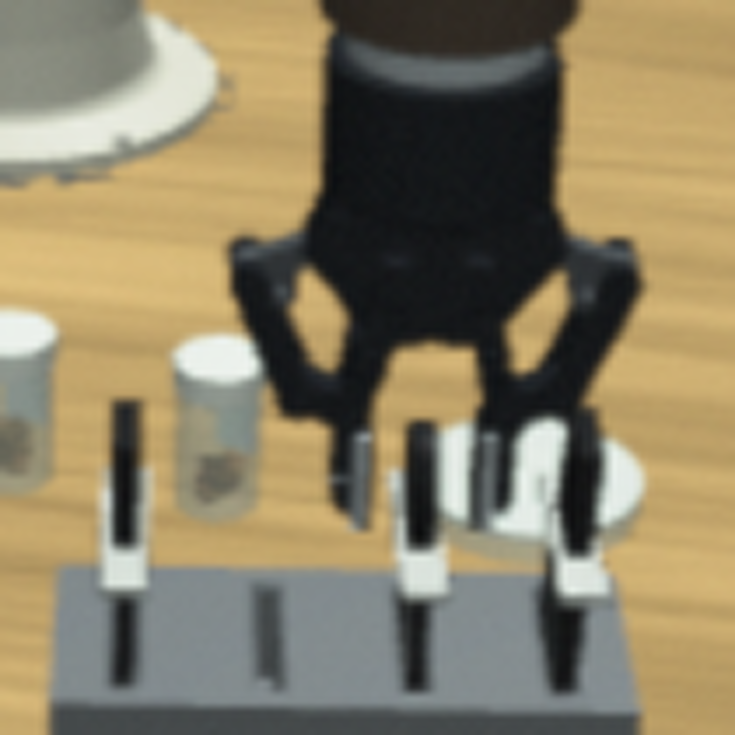

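The handle (405–438) sits centred between the finger edges (371 and 472), so I'll close.

>>> jog_arm([
  [0,0,0,0],
  [0,0,0,0],
  [0,0,0,0],
  [0,0,0,0],
], hand=-1)

```text
clock: 15.02
position: [528.0, 264.6, 121.0]
ee_rot: [-0.093, 0.996, 0.004, 0.002]
contact_force: [0.5, 0.0, 1.9]
gripper_width: 9.5
```

```bash
python3 tilt.py; python3 - <<'E'
from fit import *
plan([])
print(read_state()["wrist_torque"])
im=get_image("scene"); cv2.imwrite("pics/s12.png",im[:,:,::-1]); crop("pics/s12.png",255,110,105,105,7,"pics/s12d.png")
E
```

```text
down in tool frame x,y (deg): [ 0.23 -0.47]
pos [528.  264.6 121. ] yaw 100.68 tilt 0.53 F [0.5 0.  1.9] w 9.5 t 15.025
[-0.1296337   0.04414582  0.03435939]
```

View pics/s12d.png

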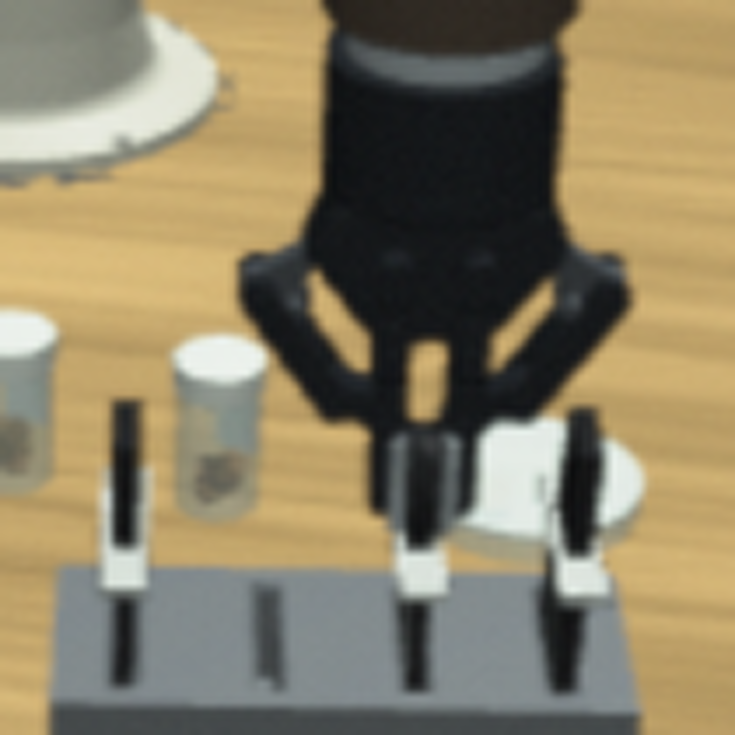

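Gripped with no side load. I'll lift smoothly.

>>> jog_arm([
  [0,0,-0.01,0],
  [0,0,-0.03,0],
  [0,0,-0.055,0],
  [0,0,-0.085,0],
  [0,0,-0.115,0],
  [0,0,-0.145,0],
  [0,0,-0.165,0],
  [0,0,-0.175,0],
  [0,0,-0.175,0],
  [0,0,-0.175,0],
])

```text
clock: 16.32
position: [527.0, 262.8, 294.6]
ee_rot: [-0.093, 0.996, 0.004, 0.0]
contact_force: [-0.1, -0.9, -0.7]
gripper_width: 9.5
```

```bash
python3 tilt.py; python3 - <<'E'
from fit import *
plan([(546,-100,297,95.1),(546,-133.7,297,95.1)])
im=get_image("scene"); cv2.imwrite("pics/s13.png",im[:,:,::-1]); crop("pics/s13.png",255,60,105,110,7,"pics/s13d.png")
E
```

```text
down in tool frame x,y (deg): [ 0.1  -0.43]
pos [527.  262.8 294.6] yaw 100.68 tilt 0.44 F [-0.1 -0.9 -0.7] w 9.5 t 16.325
[np.float64(0.0485), np.float64(-0.36), np.float64(-0.0051), np.float64(5.58)]
[np.float64(0.0548), np.float64(-0.3932), np.float64(-0.0054), np.float64(5.58)]
```

View pics/s13d.png

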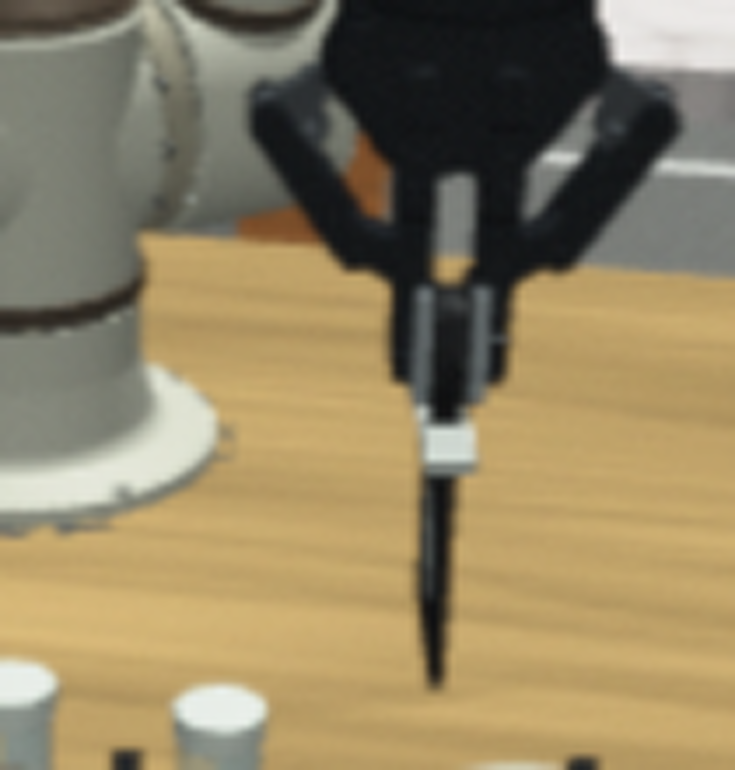

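>>> jog_arm([
  [0.003,-0.02,0,0.5],
  [0.007,-0.05,0,1],
  [0.012,-0.085,0,2],
  [0.017,-0.125,-0.002,3],
  [0.022,-0.16,-0.004,4],
  [0.026,-0.185,-0.005,5],
  [0.0275,-0.197,-0.005,5.6],
  [0.0275,-0.197,-0.005,5.6],
  [0.0275,-0.197,-0.005,5.6],
])

```text
clock: 17.5
position: [536.5, 64.6, 297.9]
ee_rot: [-0.045, 0.999, 0.004, 0.0]
contact_force: [0.3, -0.3, -0.3]
gripper_width: 9.1
```

```bash
python3 tilt.py; python3 - <<'E'
from fit import *
plan([(546,-133.7,297,95.1)])
E
```

```text
down in tool frame x,y (deg): [ 0.04 -0.43]
pos [536.5  64.6 297.9] yaw 95.12 tilt 0.43 F [ 0.3 -0.3 -0.3] w 9.1 t 17.5
[np.float64(0.0082), np.float64(-0.1984), np.float64(-0.0006), np.float64(0.02)]
```

>>> jog_arm([
  [0.0008,-0.02,0,0],
  [0.002,-0.05,0,0],
  [0.0033,-0.08,0,0],
  [0.0045,-0.11,0,0],
  [0.006,-0.145,0,0],
  [0.0074,-0.18,0,0],
])

```text
clock: 18.25
position: [545.1, -116.5, 296.5]
ee_rot: [-0.045, 0.999, 0.004, 0.0]
contact_force: [-0.6, 0.1, -0.0]
gripper_width: 8.9
```

>>> jog_arm([
  [0,0,0,0],
  [0,0,0,0],
  [0,0,0,0],
])

```text
clock: 18.62
position: [545.2, -115.8, 296.5]
ee_rot: [-0.046, 0.999, 0.004, 0.0]
contact_force: [0.7, 0.2, -0.2]
gripper_width: 9.0
```

```bash
python3 tilt.py; python3 - <<'E'
from fit import *
plan([(546,-133.7,297,95.1)])
E
```

```text
down in tool frame x,y (deg): [ 0.03 -0.43]
pos [ 545.2 -115.8  296.5] yaw 95.24 tilt 0.43 F [ 0.7  0.2 -0.2] w 9.0 t 18.625
[np.float64(0.0008), np.float64(-0.0179), np.float64(-0.0006), np.float64(0.14)]
```

>>> jog_arm([
  [0,-0.01,0.005,0.1],
  [0.0006,-0.0179,0.02,0.1],
  [0.0006,-0.0179,0.035,0.1],
  [0.0006,-0.0182,0.043,0.1],
  [0.0006,-0.0182,0.043,0.1],
  [0.0006,-0.0182,0.043,0.1],
])

```text
clock: 19.38
position: [546.6, -133.6, 253.8]
ee_rot: [-0.045, 0.999, 0.004, 0.001]
contact_force: [0.1, 0.2, -0.2]
gripper_width: 9.2
```

```bash
python3 tilt.py; python3 - <<'E'
from fit import *
plan([(546.4,-133.7,240,95.1)])
im=get_image("scene"); cv2.imwrite("pics/s14.png",im[:,:,::-1]); crop("pics/s14.png",110,80,90,95,8,"pics/s14d.png")
def h2(L): 
    return held(np.array(L)+[0,0,4.6])
L=[[39,-8,85],[39,8,85],[-39,8,85],[28,-1.5,0],[28,1.5,0],[-28,1.5,0]]
print(h2(L).round(0).tolist(),((proj("scene",h2(L))+.5-[110,80])*8-.5).round(0).tolist())
M=[[31,-4,130],[31,4,130],[-31,4,130],[-31,-4,130],[43,-25,130],[43,25,130]]
print(((proj("scene",tf([546.4,-133.7,.089],M))+.5-[110,80])*8-.5).round(0).tolist())
E
```

```text
down in tool frame x,y (deg): [ 0.08 -0.41]
pos [ 546.6 -133.6  253.8] yaw 95.16 tilt 0.42 F [ 0.1  0.2 -0.2] w 9.2 t 19.375
[np.float64(0.0002), np.float64(-0.0002), np.float64(0.0138), np.float64(0.06)]
[[586.0, -138.0, 230.0], [585.0, -122.0, 230.0], [507.0, -129.0, 230.0], [575.0, -132.0, 145.0], [574.0, -129.0, 145.0], [519.0, -134.0, 145.0]] [[237.0, 398.0], [291.0, 401.0], [379.0, 289.0], [315.0, 640.0], [324.0, 641.0], [384.0, 554.0]]
[[308.0, 687.0], [333.0, 689.0], [399.0, 591.0], [374.0, 589.0], [227.0, 703.0], [388.0, 713.0]]
```

View pics/s14d.png

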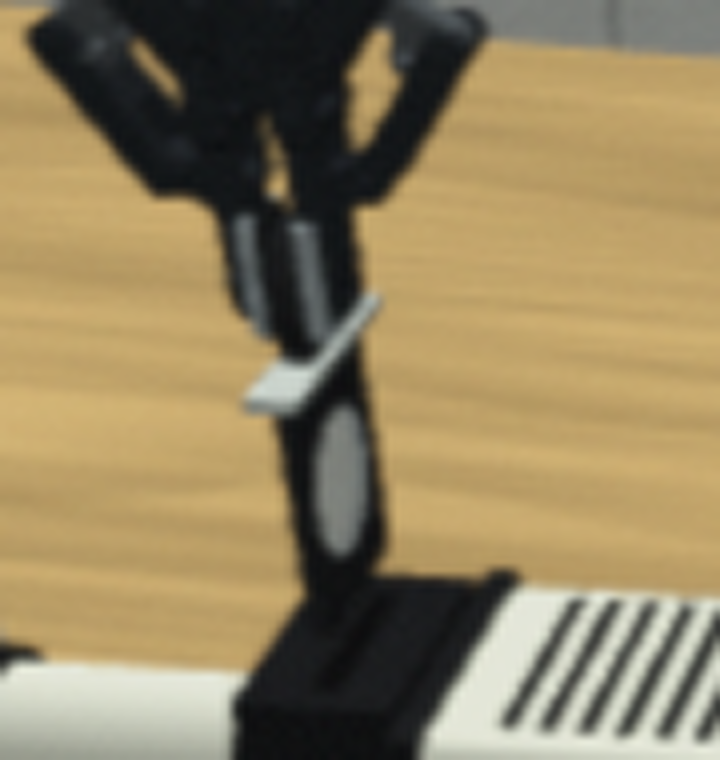

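```bash
python3 - <<'E'
from h import *
im=cv2.imread("pics/s14.png")[135:175,130:180].astype(float)
im=np.clip((im-0)*3.2,0,255).astype(np.uint8)
cv2.imwrite("pics/s14e.png",cv2.resize(im,None,fx=14,fy=14,interpolation=cv2.INTER_CUBIC))
E
```

```text
(no output)
```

View pics/s14e.png

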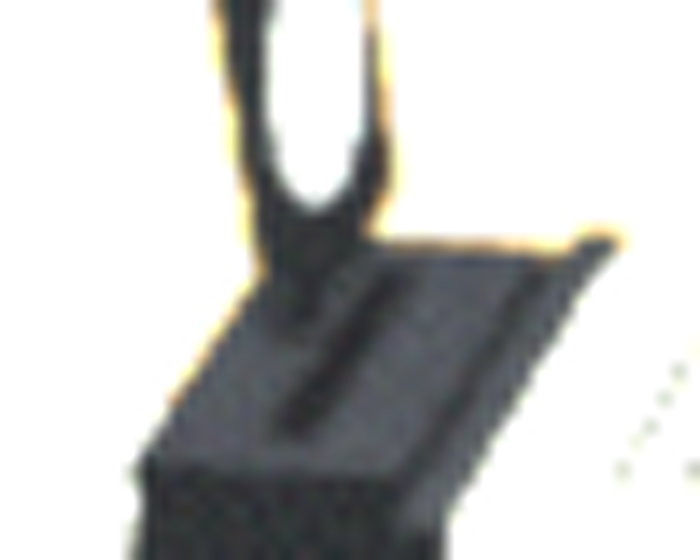

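The enhanced view shows the slot mouth running from about (292,436) to (398,269), with the plate bottom at about (292,337), roughly 1 mm to the +y side. I'll shift -1.2 mm in y and enter slowly.

>>> jog_arm([
  [0.0001,-0.0012,0,0],
  [0.0001,-0.0012,0.005,0],
  [0.0001,-0.0012,0.01,0],
  [0.0001,-0.0013,0.014,0],
  [0.0001,-0.0013,0.017,0],
  [0.0001,-0.0013,0.019,0],
  [0.0001,-0.0013,0.019,0],
])

```text
clock: 20.3
position: [546.6, -134.7, 234.8]
ee_rot: [-0.045, 0.999, 0.004, 0.001]
contact_force: [-0.4, -0.5, 0.6]
gripper_width: 9.0
```

```bash
python3 tilt.py; python3 - <<'E'
from h import *
plan([]);print(read_state()["wrist_torque"].round(2))
im=get_image("scene"); cv2.imwrite("pics/s15.png",im[:,:,::-1])
im=cv2.imread("pics/s15.png")[135:175,130:180].astype(float)
im=np.clip((im-0)*3.2,0,255).astype(np.uint8)
cv2.imwrite("pics/s15e.png",cv2.resize(im,None,fx=14,fy=14,interpolation=cv2.INTER_CUBIC))
E
```

```text
down in tool frame x,y (deg): [ 0.08 -0.41]
pos [ 546.6 -134.7  234.8] yaw 95.15 tilt 0.42 F [-0.4 -0.5  0.6] w 9.0 t 20.3
[-0.01 -0.03 -0.05]
```

View pics/s15e.png

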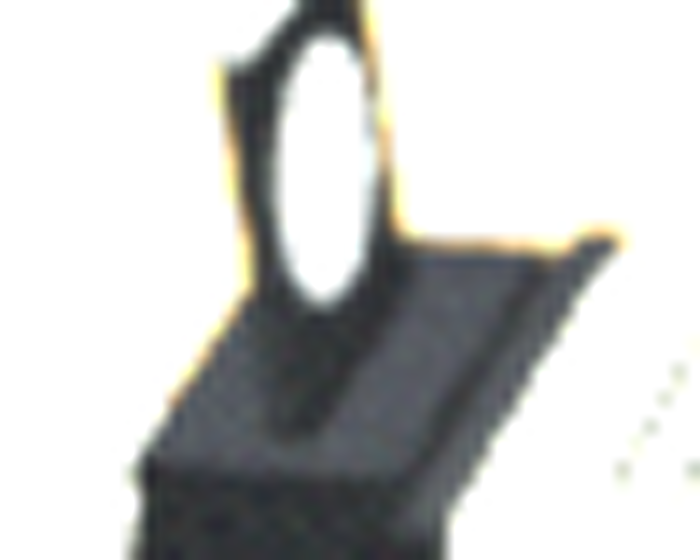

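The bottom is about 4 mm inside the mouth, and the image shows it in the slot with no force. I'll lower gently.

>>> jog_arm([
  [0,0,0.003,0],
  [0,0,0.006,0],
  [0,-0.0001,0.009,0],
  [0,-0.0001,0.012,0],
  [0,-0.0001,0.012,0],
])

```text
clock: 20.98
position: [546.6, -134.8, 222.6]
ee_rot: [-0.045, 0.999, 0.004, 0.0]
contact_force: [0.2, -0.4, -0.9]
gripper_width: 9.2
```

>>> jog_arm([
  [0,0,0.005,0],
  [0,0,0.01,0],
  [0,-0.0001,0.015,0],
  [0,-0.0001,0.02,0],
  [0,-0.0002,0.025,0],
  [0,-0.0002,0.025,0],
  [0,-0.0002,0.025,0],
])

```text
clock: 21.85
position: [546.7, -134.8, 197.7]
ee_rot: [-0.045, 0.999, 0.004, 0.001]
contact_force: [-0.7, -0.5, -1.0]
gripper_width: 8.7
```

```bash
python3 tilt.py; python3 - <<'E'
from h import *
plan([]);print(read_state()["wrist_torque"].round(2))
E
```

```text
down in tool frame x,y (deg): [ 0.08 -0.41]
pos [ 546.7 -134.8  197.7] yaw 95.16 tilt 0.41 F [-0.7 -0.5 -1. ] w 8.7 t 21.85
[ 0.03 -0.05 -0.02]
```

>>> jog_arm([
  [0,0,0.005,0],
  [0,0,0.01,0],
  [0,-0.0001,0.015,0],
  [0,-0.0001,0.02,0],
  [0,-0.0002,0.025,0],
  [0,-0.0002,0.029,0],
  [0,-0.0002,0.032,0],
  [0,-0.0002,0.032,0],
])

```text
clock: 22.85
position: [546.7, -134.8, 165.5]
ee_rot: [-0.045, 0.999, 0.004, 0.0]
contact_force: [0.7, 0.5, -0.8]
gripper_width: 9.3
```

```bash
python3 tilt.py; python3 - <<'E'
from h import *
plan([]);print(read_state()["wrist_torque"].round(2))
im=get_image("scene"); cv2.imwrite("pics/s16.png",im[:,:,::-1]); crop("pics/s16.png",110,80,90,95,8,"pics/s16d.png")
E
```

```text
down in tool frame x,y (deg): [ 0.05 -0.41]
pos [ 546.7 -134.8  165.5] yaw 95.16 tilt 0.41 F [ 0.7  0.5 -0.8] w 9.3 t 22.85
[-0.07  0.01  0.03]
```

View pics/s16d.png

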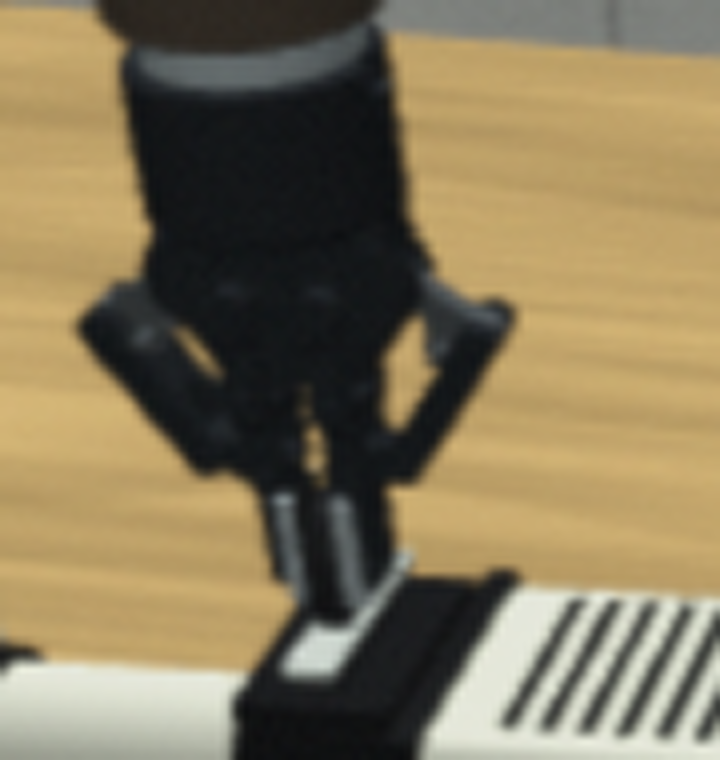

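>>> jog_arm([
  [0,0,0.002,0],
  [0,0,0.004,0],
  [0,0,0.0045,0],
  [0,0,0.0045,0],
])

```text
clock: 23.4
position: [546.8, -134.7, 161.2]
ee_rot: [-0.045, 0.999, 0.004, 0.001]
contact_force: [-0.2, -0.5, -1.3]
gripper_width: 8.8
```

>>> jog_arm([
  [0,0,0.001,0],
  [0,0,0.0015,0],
  [0,0,0.0015,0],
])

```text
clock: 23.78
position: [546.8, -134.7, 159.6]
ee_rot: [-0.045, 0.999, 0.004, 0.0]
contact_force: [-0.4, 0.1, -1.2]
gripper_width: 9.2
```

>>> jog_arm([
  [0,0,0.0005,0],
  [0,0,0.001,0],
  [0,0,0.001,0],
])

```text
clock: 24.15
position: [546.8, -134.8, 159.0]
ee_rot: [-0.045, 0.999, 0.003, 0.001]
contact_force: [-0.3, 0.2, 1.8]
gripper_width: 9.2
```

>>> jog_arm([
  [0,0,0.0005,0],
  [0,0,0.001,0],
  [0,0,0.001,0],
])

```text
clock: 24.52
position: [546.8, -134.8, 159.0]
ee_rot: [-0.045, 0.999, 0.003, 0.001]
contact_force: [-3.0, 1.3, 6.5]
gripper_width: 9.1
```

There is firm contact at TCP z 159.0, exactly the expected fully-home height. I'll release and back off.

>>> jog_arm([
  [0,0,0,0],
  [0,0,0,0],
  [0,0,0,0],
  [0,0,0,0],
], hand=-0.2)

```text
clock: 25.02
position: [546.8, -134.8, 158.8]
ee_rot: [-0.045, 0.999, 0.003, 0.001]
contact_force: [0.0, 1.6, 0.9]
gripper_width: 34.1
```

>>> jog_arm([
  [0,0,-0.015,0],
  [0,0,-0.04,0],
  [0,0,-0.08,0],
  [0,0,-0.12,0],
  [0,0,-0.15,0],
  [0.03,0.02,-0.16,0],
  [0.08,0.05,-0.16,0],
  [0.12,0.09,-0.16,0],
  [0.12,0.09,-0.16,0],
])

```text
clock: 26.15
position: [416.6, -56.0, 321.1]
ee_rot: [-0.047, 0.999, 0.004, 0.002]
contact_force: [0.4, -0.5, 0.1]
gripper_width: 34.3
```

```bash
python3 - <<'E'
from fit import *
plan([])
im=get_image("scene"); cv2.imwrite("pics/s17.png",im[:,:,::-1]); crop("pics/s17.png",110,110,90,75,8,"pics/s17d.png")
im=get_image("top"); cv2.imwrite("pics/t17.png",im[:,:,::-1])
L=[[39,-8,135],[39,8,135],[-39,8,135],[39,-8,130],[39,8,130]]
print(((proj("scene",tf([547,-133.5,.09],L))+.5-[110,110])*8-.5).round(0).tolist())
E
```

```text
pos [416.6 -56.  321.1] yaw 95.38 tilt 0.52 F [ 0.4 -0.5  0.1] w 34.3 t 26.15
[[284.0, 446.0], [335.0, 450.0], [417.0, 327.0], [286.0, 461.0], [337.0, 464.0]]
```

View pics/s17d.png

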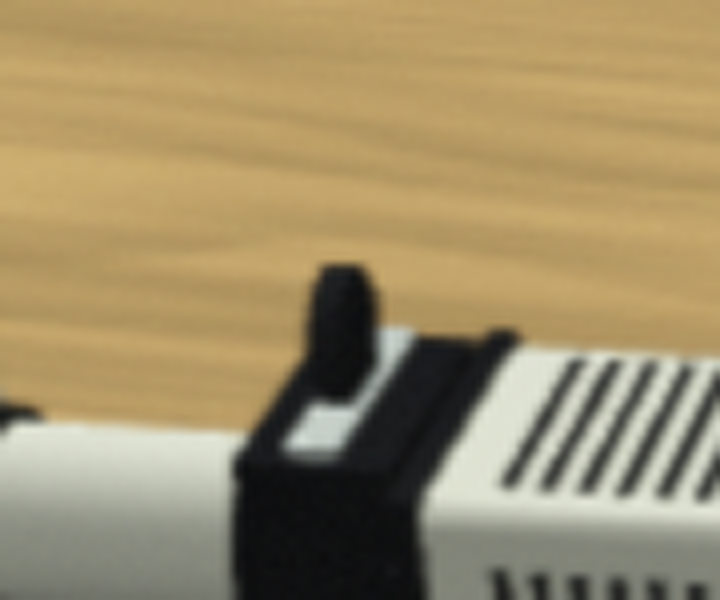

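View pics/s17.png

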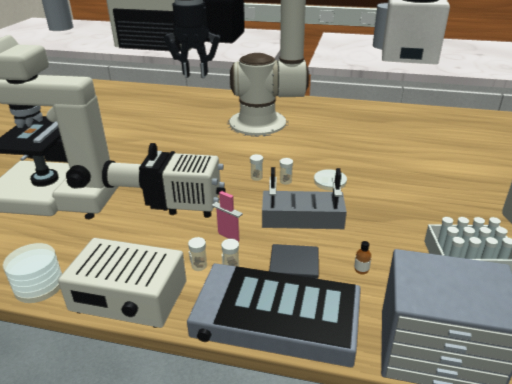

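View pics/t17.png

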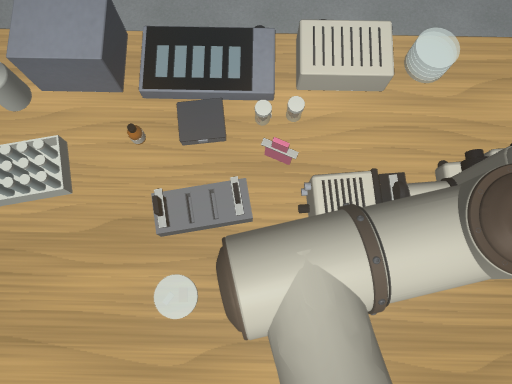

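The round-handled holder is home: its flange front edge is at crop row ~450, as predicted for a fully seated flange. Nothing on the bench has moved. One last close look at the old holder in the rack.

```bash
python3 - <<'E'
from fit import *
crop("pics/s17.png",255,150,105,85,7,"pics/s17r.png")
p=[532.6,240.8,.185]
L=[]
for y in(-75,75): L+=[[17,y-5,135],[17,y+5,135],[39,y-8,92],[39,y+8,92]]
print(((proj("scene",tf(p,L))-[.4,.4]+.5-[255,150])*7-.5).round(0).tolist())
E
```

```text
[[110.0, 171.0], [141.0, 172.0], [99.0, 317.0], [148.0, 317.0], [567.0, 178.0], [597.0, 179.0], [554.0, 324.0], [602.0, 325.0]]
```

View pics/s17r.png

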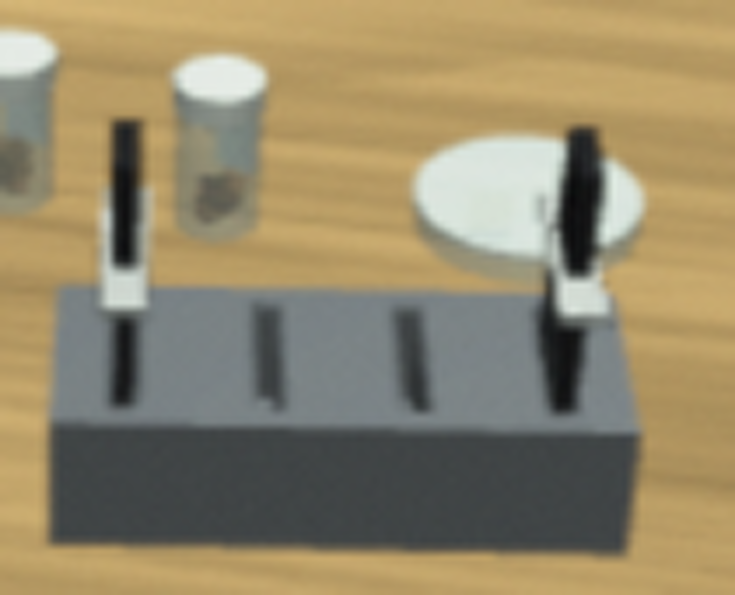

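```bash
python3 -c "
from bench import *
print(job_done())"
```

```text
the job is handed in; nothing more can be done
None
```

I changed the filter and handed the job in at about 26 s of the 69 s allowed.

- **Old holder:** I pulled it out of the microscope slot and stood it in the empty end slot of the rack (y = +75). It touched the slot floor with its origin about 12 mm above the bench. In the last picture its flange and handle top are level with the spare's. It leans by about a degree, within the slot's play.
- **New holder:** I took the round-handled holder from the y = +25 slot and lowered it by hand all the way into the microscope. It met the housing 159.0 mm up at the tool, exactly the expected height, pressing with about 6 N. In the last picture its flange sits flush on the housing. I opened the gripper only after that contact.
- **Everything else:** The spare holder, pink look-alike, bottle, slide box and dish looked unmoved in the last pictures. In the top view the arm hid the two vials nearest the robot, but the scene view shows them in place.

**Disagreements and remaining error:** The two cameras disagreed by about 6–9 mm in x. I corrected this using the measured gripper and held-holder positions. The tool also drifted to about 1.4° of tilt at one point. I brought it back to about 0.4° before the final insertion, which met no side force.

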